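# Weigh out almond bars in the scale's scoop and tip them into a gift tin

### The job

Zero the scale with its tare button while the scoop on it is still empty, then put every almond bar from the tray into the scoop as it stands on the scale, so that they are all weighed together, and leave the ring biscuits in their compartment. Then carry the loaded scoop level to the open tin without spilling and tip all the bars into the tin. Finally set the scoop back on the scale, properly seated inside the rim, and close the tin's lid fully; do not knock over or push about the other things on the counter.

Things in the scene. Friction and masses are not known exactly. Their poses are not given: they have to be found in the camera images.
- tray: open wooden tray, 200 mm (x, away from the robot) by 322 mm (y), 36 mm high, fixed; origin under its middle. Walls 8 mm, inner floor 8 mm up. A divider at y = 58 mm parts a wide compartment (y -153 to 54 mm) with the almond bars, in columns 60 mm apart, from a narrow one (y 63 to 153 mm) with the ring biscuits
- bar1_center (a point): middle of an almond bar: hard biscuit with flat sides and domed top, 78 mm long (its x axis), 24 mm wide (y), 22 mm high (z), 30 g; starts lying flat in the wide compartment of the tray. Four to six are present; an absent one reads None
- bar2_center (a point): middle of an almond bar: hard biscuit with flat sides and domed top, 78 mm long (its x axis), 24 mm wide (y), 22 mm high (z), 30 g; starts lying flat in the wide compartment of the tray. Four to six are present; an absent one reads None
- bar3_center (a point): middle of an almond bar: hard biscuit with flat sides and domed top, 78 mm long (its x axis), 24 mm wide (y), 22 mm high (z), 30 g; starts lying flat in the wide compartment of the tray. Four to six are present; an absent one reads None
- bar4_center (a point): middle of an almond bar: hard biscuit with flat sides and domed top, 78 mm long (its x axis), 24 mm wide (y), 22 mm high (z), 30 g; starts lying flat in the wide compartment of the tray. Four to six are present; an absent one reads None
- bar5_center (a point): middle of an almond bar: hard biscuit with flat sides and domed top, 78 mm long (its x axis), 24 mm wide (y), 22 mm high (z), 30 g; starts lying flat in the wide compartment of the tray. Four to six are present; an absent one reads None
- bar6_center (a point): middle of an almond bar: hard biscuit with flat sides and domed top, 78 mm long (its x axis), 24 mm wide (y), 22 mm high (z), 30 g; starts lying flat in the wide compartment of the tray. Four to six are present; an absent one reads None
- ring1_center (a point): middle of a ring biscuit, 66 mm across, 20 mm high, in the narrow compartment; to be left there
- ring2_center (a point): middle of a ring biscuit, 66 mm across, 20 mm high, in the narrow compartment; to be left there
- scale_seat (a point): middle of the flat platform of the counter scale (fixed; base 210 x 180 mm), 52 mm above the worktop; z up. Round it stands a round rim, 110 mm inner diameter, 6 mm high, in which the scoop's foot sits. The scale's front with display and tare button faces the robot (-x)
- tare_top (a point): middle of the top of the tare button (20 mm wide round button in a black collar at the front of the scale, about 64 mm above the worktop); press straight down, about 4 N holds it fully down. The rim of the scoop's pan begins about 37 mm behind it and is 35 mm higher
- tare (a joint): tare button, 0 released, 0.005 m fully pressed; springs back
- scoop: the scale's loose steel scoop, 0.18-0.28 kg. Origin: middle of the underside of its round foot (96 mm wide, 8 mm high). z up, open front to -y, handle to +y (starts handle to the robot's left). Pan floor smooth, top at z 11 mm, x -55 to 55, y -80 (open) to 72 mm; walls to z 47 mm, sides falling to 21 mm at the front. Bars slide from about 17-23 degrees of tilt; 45 and more empties it
- scoop_grip (a point): middle of the scoop's handle: flat-sided straight bar 18 mm wide (along x), 24 mm high (z), 104 mm long (along y), at y = +130 mm, z = 34 mm from the scoop's origin; free below (nothing for 70 mm) when the scoop stands on the scale. Axes as the scoop's
- scoop_lip (a point): middle of the open front edge of the scoop's floor, at y = -80 mm, z = 11 mm from the scoop's origin; axes as the scoop's
- tin: open gift tin of bare metal, loose, 0.4 to 0.7 kg with its lid: outside 150 mm (x) by 200 mm (y), 75 mm high, walls 3 mm, floor 4 mm; origin in the middle of its underside, z up, x away from the robot. Its lid is hinged along the far (+x) top edge
- lid (a joint): the tin's lid: 0 shut, 1.95 rad leaning back fully open; starts open at about 1.85. Light friction holds it near upright; pushed forward (towards the robot) past about 1.2 rad it falls shut by itself
- lid_edge (a point): middle of the lid's free edge, 150 mm from the hinge; the lid is a 3 mm sheet, 203 mm wide; z is the normal of its outer face
- lid_hinge (a point): middle of the lid's hinge line, along the far top edge of the tin
- bell: bystander: service bell, 76 mm wide, 54 mm high; origin under its middle; do not disturb
- mustard: bystander: small pot with a red lid, 61 mm wide, 48 mm high, behind the tin; origin under its middle; do not disturb
- cup: bystander: lidded sauce cup, 69 mm wide, 36 mm high, behind the scale; origin under its middle; do not disturb
Things that resemble listed ones, but are neither listed nor needed, are in the scene too. What is shaped like the part that bears ring1_center but purple is not meant.

How it is judged:
By the outcome, as a careful person would: the job done as asked, in the order asked, and still so for the second after the job is handed in, with the robot touching nothing.
Of bar1, bar2, bar3, bar4, bar5, bar6 only 4 to 6 are there at a start; the rules pass over those that are not, and their reading is None.
At some moment in a run one of tin may be knocked a few centimetres aside while the robot is not near it.
It also fails if it takes over 208 s, if anything falls off the work surface, if the arm or the gripper's body presses on something with over 40 N, if the wrist force passes 120 N, or if a joint passes its speed limit or range.

### The arm

A 7-joint arm with a two-finger parallel gripper is mounted at the origin on a cart in front of the work surface, level with it; the furniture and walls round the work are solid. World frame = base frame: x ahead of the robot, y to its left, z up, the work surface at z = 0. Lengths are in mm, angles in rad, forces in N, time in s.
With the tool pointing down it reaches from about 425 to 875 mm from the base axis. Payload 8.4 kg.
Tool frame: the origin (TCP) lies on the centre line of the jaws, within the pads' length; the fingertips stand ctrl.tips_ahead ahead of it and the grasp point (between the pads) lies 2 mm behind it (ctrl.tips_ahead is the distance from the TCP to the fingertips, in mm); z points along the fingers, y is the line along which they close (so a half turn about z gives the same grasp; the last joint's range is limited). The gripper opens to 85 mm and grips with 20 to 120 N. Pads are 22 mm wide; open, the fingers measure 114 mm over their backs; the gripper's body (76 mm by 85 mm) begins 54 mm behind the grasp point. The pads swing forward as they close: fully open they stand 13 mm farther back than shut.
Start: joints at [1.207, 0.333, 0.04, 1.465, -0.013, 1.343, -0.059], TCP at [170.094, -627.322, 248.308] pointing down, gripper open.
Joint ranges: [-2.58, 2.58], [-0.38, 2.09], [-1.3, 1.39], [0.25, 2.4], [-1.5, 4.64], [0.08, 2.09], [-2.65, 2.65]. Speed limits (rad/s): [2.22, 2.22, 2.79, 2.79, 3.14, 3.14, 3.14].

### API

Orientations are given as a rotation vector (axis times angle).
In Python, from station import ctrl gives the robot as it stands. The module is installed in compiled form; this text tells all that it offers.
- The arm moves only by the tool jog_arm, never from a script. Its argument "moves" is one flat list of numbers, 5 for each row, row after row: the opening, from 0 (shut) to 1 (fully open), then the shift along the tool's x, y, z scaled (see below), then the turn about the tool's z scaled (see below). In form: [grip, dx, dy, dz, spin, grip, dx, dy, dz, spin, ...]. A call has 1 to 12 rows; each row is the pose to reach, as a shift and turn from the pose commanded when the call began, along the tool's axes at that moment, turning the shorter way round; what a row does not reach only later rows make up. The controller multiplies each number of a shift by 250 mm and each number of a turn by pi rad. A row lasts 1/8 s, in which the tool goes at most 62.5 mm and 10.7 degrees, less where a joint would pass 70% of its speed; a pose out of reach is approached as far as the arm can. A call with a number of a shift or a turn outside -1 to 1 is refused whole. A call with a gripper value outside its range is refused whole. The fingers move at their own pace and stop on an object; "newtons" is the grip in N (left out, the last holds). Time passes only in rows, so rows that repeat a pose let the fingers close. It gives the time, the measured TCP pose, the force, the opening and the grip force at its end, in the units of the state.
- ctrl.read_state(): the state, without advancing time (a new reading comes with each control period).
- ctrl.camera(name): name is "scene" or "top"; returns a dict with "pixels" (480x640x3 uint8, blue, green, red), "depth" (480x640 float32, mm along the optical axis (not along the pixel's ray), 0 where there is no reading), "fx", "fy", "cx", "cy" (pixels), "dist_coeffs" ([k1, k2, p1, p2, k3] as OpenCV has them; the pictures are not rectified), "rvec" (rotation vector, rad) and "tvec" (3), from world to camera coordinates, as OpenCV has them. Camera axes: x right, y down, z forward; pixel columns grow to the right and rows downward; lengths in mm; the calibration is good to about 2 mm. A picture is of the moment at which its call begins.
- ctrl.hand_in(): hands the job in; it is judged then, once.
The state is a dict: "time": time; "qpos": joint angles; "qd": joint speeds; "tau": joint torques, N m; "eef_pos": TCP position; "tcp_rot": TCP orientation; "contact_force": force on the tool from outside, world axes, zero at the start; "ft_torque": the same for the moment, N m; "width": opening from 0.0 (shut) to 1.0 (fully open); "gripper_force": force on a finger pad.
Only numpy, scipy, OpenCV 4.12 (cv2) and the standard library are available. Lean on these libraries where they do the work, as an engineer would, in place of code of your own. Each camera call takes 0.05 s, during which the arm holds its last target. There are 200 camera calls.

## Working session

There is one attempt and no reset: what is moved stays moved. The work goes in short steps, Python scripts to look and compute and a tool call to move; the robot and the scene stay as the last step left them, time stands still between calls to the robot, and variables do not carry over. Pictures are saved under pics/ and viewed, at most 14 in all, crops included, and the job is handed in when it is done.

Besides the shell and the picture viewer there is one more tool, called as a command line: name --argument value ..., lists and objects as JSON in quotes. jog_arm: Moves the arm, as the interface text tells. Shifts and turns lie within -1 to 1; 1 stands for 250 mm of shift or pi rad of turn. Its arguments: {"type":"object","properties":{"moves":{"type":"array"},"newtons":{"type":"number"}},"required":["moves"]}

```bash
mkdir -p pics; cat > h.py <<'E'
import numpy as np, cv2
from station import ctrl
from scipy.spatial.transform import Rotation as R
def snap(n,save=None):
    c=ctrl.camera(n)
    np.savez(f'{n}.npz',**{k:np.array(v) for k,v in c.items()})
    if save: cv2.imwrite(f'pics/{save}.png',c['pixels'])
    return c
def load(n): return dict(np.load(f'{n}.npz'))
def K(c): return np.array([[c['fx'],0,c['cx']],[0,c['fy'],c['cy']],[0,0,1]],float)
def ray(c,uv):
    p=cv2.undistortPoints(np.array(uv,float).reshape(-1,1,2),K(c),np.array(c['dist_coeffs'],float)).reshape(-1,2)
    return np.c_[p,np.ones(len(p))]
def RT(c): return cv2.Rodrigues(np.array(c['rvec'],float))[0],np.array(c['tvec'],float).ravel()
def atdepth(c,uv):
    r=ray(c,uv);Rm,t=RT(c)
    d=np.array([np.median(c['depth'][int(v)-1:int(v)+2,int(u)-1:int(u)+2]) for u,v in uv])
    return (r*d[:,None]-t)@Rm
def atz(c,uv,z):
    r=ray(c,uv)@RT(c)[0];Rm,t=RT(c);o=-Rm.T@t
    return o+r*((z-o[2])/r[:,2])[:,None]
def cloud(c):
    v,u=np.mgrid[0:480,0:640];uv=np.c_[u.ravel(),v.ravel()]
    r=ray(c,uv);Rm,t=RT(c);return ((r*c['depth'].reshape(-1,1)-t)@Rm).reshape(480,640,3)
def st():
    s=ctrl.read_state();print({k:np.round(s[k],3).tolist() for k in('time','eef_pos','tcp_rot','contact_force','width','gripper_force','qpos')})
    print(R.from_rotvec(s['tcp_rot']).as_matrix().round(3).tolist());return s
E
python3 - <<'E'
from h import *
st();print(ctrl.tips_ahead)
snap('scene','s0');c=snap('top','t0')
E
```

```text
{'time': 0.0, 'eef_pos': [169.976, -626.935, 247.447], 'tcp_rot': [-3.113, -0.415, 0.001], 'contact_force': [-0.256, 0.438, -0.597], 'width': 1.001, 'gripper_force': 0.0, 'qpos': [1.207, 0.334, 0.04, 1.466, -0.013, 1.343, -0.059]}
[[0.965, 0.262, -0.001], [0.262, -0.965, 0.002], [-0.0, -0.002, -1.0]]
17.0
```

View pics/t0.png

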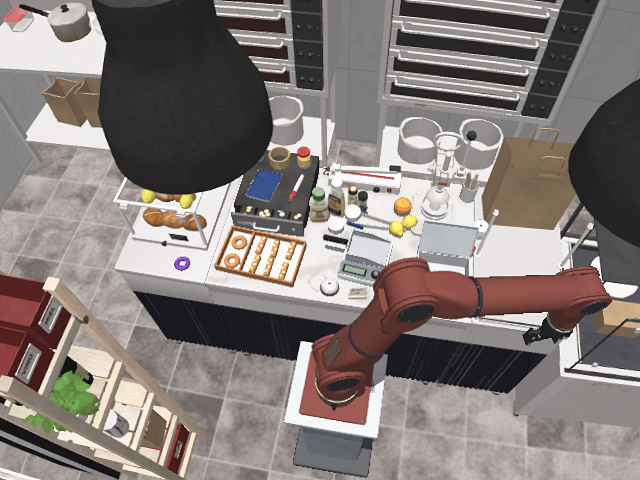

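View pics/s0.png

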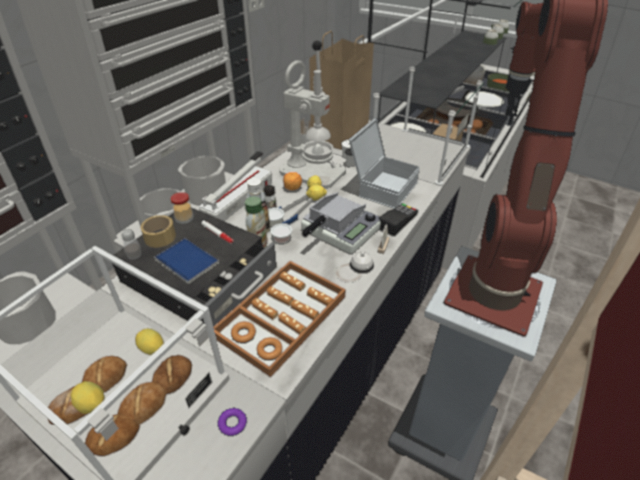

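Top view: tray about (260,257), scale (362,258), open tin (448,245), bell (329,287), a purple ring decoy at (182,263). The ring biscuits are at (232,258) and (240,242). I'll enlarge both views.

```bash
python3 - <<'E'
from h import *
c=load('top');a=c['pixels'][185:305,210:370];cv2.imwrite('pics/t0a.png',cv2.resize(a,None,fx=5,fy=5,interpolation=2))
a=c['pixels'][190:310,320:480];b=cv2.resize(a,None,fx=5,fy=5,interpolation=2);cv2.imwrite('pics/t0b.png',b)
P=cloud(c)
for n,(u,v) in dict(tray=(262,257),scale=(362,255),tin=(448,245),bell=(329,287)).items(): print(n,P[v,u].round())
E
```

```text
tray [470. 380.   7.]
scale [511. -16.  63.]
tin [ 573. -336.  122.]
bell [364.  89.  40.]
```

View pics/t0a.png

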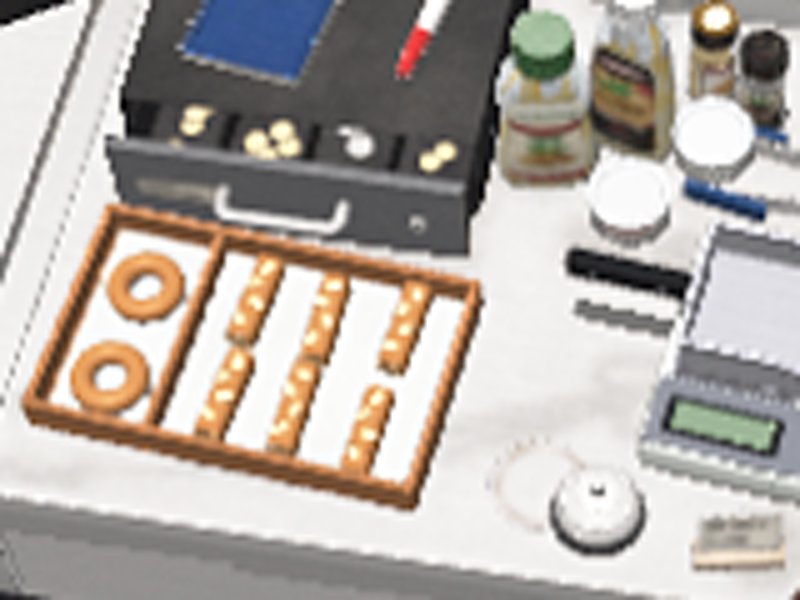

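View pics/t0b.png

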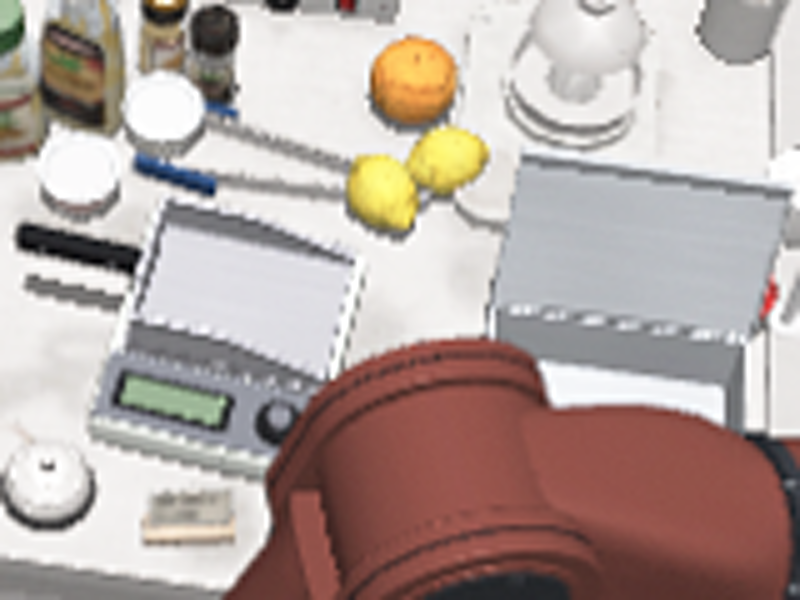

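Six bars (full px about (261,245),(275,248),(291,251) far row; (255,263),(269,266),(284,271) near row). The tare button is at (376,274), the scoop handle at (336,240), and the purple ring at (182,263) lies outside the tray and isn't meant. Now the positions.

```bash
python3 - <<'E'
from h import *
c=load('top');P=cloud(c)
fa=lambda L:[((x+.5)/5-.5+210,(y+.5)/5-.5+185) for x,y in L]
fb=lambda L:[((x+.5)/5-.5+320,(y+.5)/5-.5+190) for x,y in L]
pr=lambda n,a:print(n,a.round(0).tolist())
pr('traycorners',atz(c,fa([(108,210),(480,288),(415,505),(25,410)]),36))
B=fa([(253,300),(327,315),(405,328),(224,392),(295,405),(368,430)])
pr('bars',atz(c,B,30));pr('barsd',atdepth(c,B))
E=fa([(270,260),(238,338),(238,350),(206,436)]);pr('barends',atz(c,E,28))
pr('rings',atz(c,fa([(147,287),(109,377)]),28))
T=fb([(282,415)]);pr('tare',atz(c,T,64));pr('tared',atdepth(c,T))
H=fb([(20,228),(20,248),(133,252),(133,270),(75,245)]);pr('handle',atz(c,H,98));pr('hd',atdepth(c,H[-1:]))
pr('pan rim corners',atz(c,fb([(170,203),(360,262)]),99))
pr('scale corners front',atz(c,fb([(92,415),(105,355)]),50))
pr('tin',atz(c,fb([(497,338),(742,350)]),75));pr('bell',atz(c,fb([(48,470)]),54))
pr('lid edge',atdepth(c,fb([(525,162),(785,195),(640,185)])))
m=(P[...,2]>85)&(P[...,2]<112)&(P[...,0]>400)&(P[...,0]<700)&(abs(P[...,1])<300)
d=(c['pixels'].max(2)<60)&m; h=P[d]; pr('handle cloud n%d'%d.sum(),np.r_[h.min(0)[None],h.max(0)[None],np.median(h,0)[None]])
s=load('scene');Q=cloud(s)
# world->scene px check of bars
Rm,t=RT(s)
print(cv2.projectPoints(atz(c,B,30),Rm,t,K(s),np.array(s['dist_coeffs']))[0].reshape(-1,2).round())
a=s['pixels'][100:250,270:470];cv2.imwrite('pics/s0b.png',cv2.resize(a,None,fx=4,fy=4,interpolation=2))
E
```

```text
traycorners [[575.0, 533.0, 36.0], [550.0, 216.0, 36.0], [348.0, 227.0, 36.0], [379.0, 546.0, 36.0]]
bars [[512.0, 395.0, 30.0], [508.0, 333.0, 30.0], [507.0, 269.0, 30.0], [425.0, 397.0, 30.0], [423.0, 339.0, 30.0], [410.0, 278.0, 30.0]]
barsd [[514.0, 396.0, 28.0], [511.0, 334.0, 25.0], [506.0, 269.0, 31.0], [424.0, 397.0, 32.0], [422.0, 339.0, 30.0], [410.0, 278.0, 30.0]]
barends [[554.0, 391.0, 28.0], [476.0, 399.0, 28.0], [466.0, 396.0, 28.0], [385.0, 402.0, 28.0]]
rings [[512.0, 484.0, 28.0], [424.0, 492.0, 28.0]]
tare [[441.0, -79.0, 64.0]]
tared [[442.0, -79.0, 62.0]]
handle [[555.0, 143.0, 98.0], [536.0, 139.0, 98.0], [547.0, 52.0, 98.0], [531.0, 50.0, 98.0], [546.0, 98.0, 98.0]]
hd [[547.0, 98.0, 97.0]]
pan rim corners [[597.0, 31.0, 99.0], [566.0, -122.0, 99.0]]
scale corners front [[425.0, 65.0, 50.0], [480.0, 63.0, 50.0]]
tin [[530.0, -235.0, 75.0], [550.0, -424.0, 75.0]]
bell [[371.0, 90.0, 54.0]]
lid edge [[608.0, -232.0, 201.0], [601.0, -424.0, 214.0], [600.0, -318.0, 203.0]]
handle cloud n119 [[531.0, 48.0, 86.0], [689.0, 294.0, 108.0], [546.0, 100.0, 97.0]]
[[265. 306.]
 [280. 293.]
 [294. 279.]
 [292. 320.]
 [305. 306.]
 [321. 294.]]
```

View pics/s0b.png

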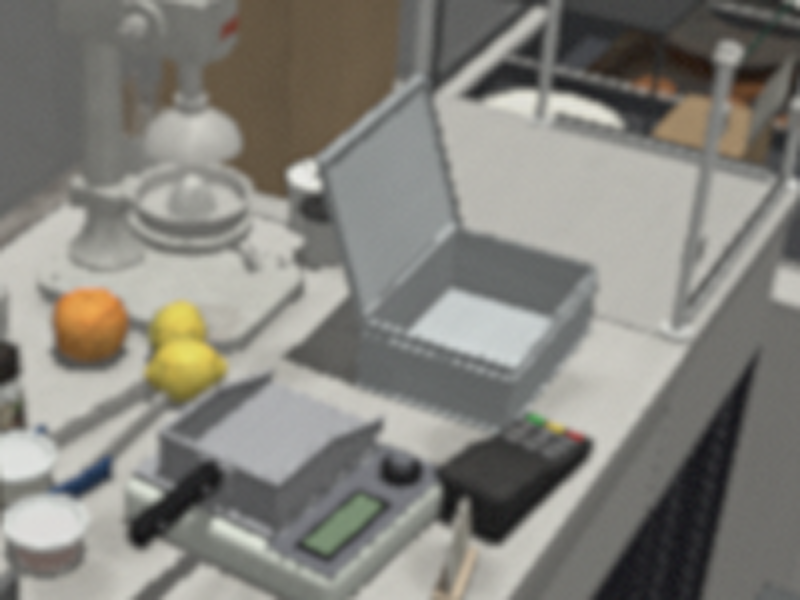

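List of candidates: bars are the six at z≈30 in the tray (the far and near rows of 3). Rings are (232,258) and (240,242) in the narrow compartment; the purple ring at (182,263) is a decoy. Tare button is the black knob at (376,274) → (441,-79,64), which fits the stated height. The card terminal near it is irrelevant. Moving towards the tare button now.

jog_arm --moves '[0, 0.4, -0.45, 0, 0.05, 0, 0.8, -0.91, 0, 0.112, 0, 0.8, -0.91, 0, 0.112, 0, 0.8, -0.91, 0, 0.112, 0, 0.8, -0.91, 0, 0.112, 0, 0.8, -0.91, 0, 0.112, 0, 0.8, -0.91, 0, 0.112, 0, 0.8, -0.91, 0, 0.112, 0, 0.8, -0.91, 0, 0.112]' --newtons 40

```text
time: 1.23
eef_pos: [303.0, -356.2, 248.1]
tcp_rot: [-3.138, 0.14, 0.001]
contact_force: [-0.3, 0.6, -0.3]
width: -0.003
gripper_force: 0.0
```

jog_arm --moves '[0, 0.2, -0.25, 0.1, 0, 0, 0.3, -0.5, 0.2, 0, 0, 0.4, -0.75, 0.3, 0, 0, 0.45, -1.0, 0.4, 0, 0, 0.45, -1.0, 0.4, 0, 0, 0.45, -1.0, 0.4, 0, 0, 0.45, -1.0, 0.4, 0]'

```text
time: 2.1
eef_pos: [437.3, -117.2, 148.4]
tcp_rot: [3.138, -0.138, -0.0]
contact_force: [-0.2, -0.5, 0.4]
width: 0.003
gripper_force: 0.0
```

```bash
python3 - <<'E'
from h import *
s=snap('scene');c=snap('top')
st()
a=s['pixels'][100:250,270:470];b=c['pixels'][190:310,320:480]
cv2.imwrite('pics/c1.png',np.hstack([cv2.resize(a,(400,300),interpolation=2),cv2.resize(b,(400,300),interpolation=2)]))
E
```

```text
{'time': 2.2, 'eef_pos': [437.322, -117.68, 148.67], 'tcp_rot': [3.138, -0.141, 0.001], 'contact_force': [0.685, -0.288, 0.537], 'width': 0.0, 'gripper_force': 0.0, 'qpos': [0.596, 0.038, -0.437, 2.03, 0.019, 1.076, -1.509]}
[[0.996, -0.089, 0.0], [-0.089, -0.996, -0.0], [0.0, 0.0, -1.0]]
```

View pics/c1.png

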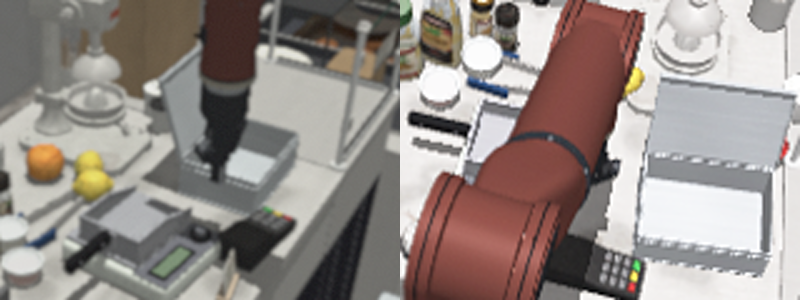

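Left: closed gripper beside the scale; button at crop (202,232). Right: tin fully visible. Refining the button from the scene camera.

```bash
python3 - <<'E'
from h import *
s=load('scene');P=cloud(s)
uv=[((402+.5)/4-.5+270,(458+.5)/4-.5+100)]
print(atz(s,uv,64).round(),atdepth(s,uv).round())
m=(s['pixels'].max(2)<70)&(abs(P[...,0]-441)<25)&(abs(P[...,1]+79)<25)&(P[...,2]>50)&(P[...,2]<75)
q=P[m];print(m.sum(),q.mean(0),q.min(0),q.max(0));t=q[q[:,2]>61];print(t.mean(0),t.min(0),t.max(0))
E
```

```text
[[440. -79.  64.]] [[439. -77.  65.]]
57 [437.23450967 -71.73124513  56.18987993] [417.92151952 -96.81026861  50.2171362 ] [464.15187099 -56.47494703  61.34838329]
[438.99556989 -67.27173901  61.22439233] [431.6422505  -72.6813439   61.06308779] [447.76220308 -59.69909199  61.34838329]
```

jog_arm --moves '[0, 0, -0.154, 0, 0, 0, 0, -0.154, 0.1, 0, 0, 0, -0.154, 0.22, 0, 0, 0, -0.154, 0.22, 0, 0, 0, -0.154, 0.22, 0]'

```text
time: 2.82
eef_pos: [441.3, -78.5, 94.4]
tcp_rot: [3.138, -0.139, 0.002]
contact_force: [-0.4, 0.8, -0.5]
width: -0.002
gripper_force: 0.0
```

jog_arm --moves '[0, 0, 0, 0.02, 0, 0, 0, 0, 0.04, 0, 0, 0, 0, 0.044, 0, 0, 0, 0, 0.048, 0, 0, 0, 0, 0.048, 0]'

```text
time: 3.45
eef_pos: [440.7, -77.8, 81.4]
tcp_rot: [-3.139, 0.137, 0.0]
contact_force: [-0.9, -0.1, 0.8]
width: 0.001
gripper_force: 0.6
```

Tips at about 64, so contact is just starting. Pressing further.

jog_arm --moves '[0, 0, 0, 0.008, 0, 0, 0, 0, 0.016, 0, 0, 0, 0, 0.02, 0, 0, 0, 0, 0.024, 0, 0, 0, 0, 0.024, 0]'

```text
time: 4.08
eef_pos: [441.0, -77.8, 76.3]
tcp_rot: [3.138, -0.137, 0.0]
contact_force: [-6.7, 1.0, 16.6]
width: 0.002
gripper_force: 8.8
```

jog_arm --moves '[0, 0, 0, 0.024, 0, 0, 0, 0, -0.2, 0, 0, 0, 0, -0.5, 0, 0.53, 0, -0.25, -0.6, 0, 0.53, 0, -0.5, -0.6, 0, 0.53, 0, -0.75, -0.6, 0, 0.53, 0, -1.0, -0.6, 0, 0.53, 0, -1, -0.6, 0, 0.53, 0, -1, -0.6, 0, 0.53, 0, -1, -0.6, 0]'

```text
time: 5.32
eef_pos: [462.7, 169.6, 225.0]
tcp_rot: [3.138, -0.14, -0.001]
contact_force: [-0.4, 0.1, -0.4]
width: 0.524
gripper_force: 0.0
```

```bash
python3 - <<'E'
from h import *
st()
s=snap('scene');c=snap('top')
b=c['pixels'][200:300,210:410];cv2.imwrite('pics/c2.png',cv2.resize(b,None,fx=4,fy=4,interpolation=2))
E
```

```text
{'time': 5.325, 'eef_pos': [462.714, 169.567, 225.043], 'tcp_rot': [3.138, -0.14, -0.001], 'contact_force': [-0.373, 0.09, -0.415], 'width': 0.524, 'gripper_force': 0.0, 'qpos': [0.291, 0.08, -0.758, 1.837, 0.059, 1.247, -2.144]}
[[0.996, -0.089, -0.0], [-0.089, -0.996, -0.001], [-0.0, 0.001, -1.0]]
```

View pics/c2.png

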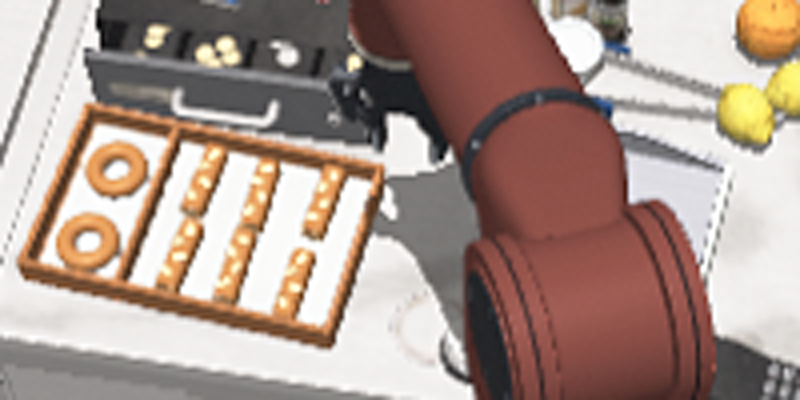

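The top view shows the tray clear, with the bars parallel to it; the forearm hides the scoop. I'll take the scoop from the scene depth, and use the half-turned grasp to stay away from the q7 limit.

```bash
python3 - <<'E'
from h import *
s=load('scene');P=cloud(s)
a=s['pixels'][160:260,290:390];cv2.imwrite('pics/c3.png',cv2.resize(a,None,fx=6,fy=6,interpolation=2))
m=(P[...,2]>80)&(P[...,2]<101)&(P[...,0]>510)&(P[...,0]<580)&(P[...,1]>52)&(P[...,1]<170)&(s['pixels'].max(2)<75)
q=P[m];print('handle',m.sum(),q.min(0).round(),q.max(0).round(),np.median(q,0).round())
f=(P[...,2]>59)&(P[...,2]<67)&(P[...,0]>465)&(P[...,0]<610)&(P[...,1]>-125)&(P[...,1]<50)
q=P[f];print('floor',f.sum(),np.percentile(q,[2,50,98],axis=0).round().tolist()); r=cv2.minAreaRect(q[:,:2].astype(np.float32));print(r)
E
```

```text
handle 138 [532.  53.  80.] [556. 148. 101.] [543. 109.  95.]
floor 410 [[475.0, -112.0, 60.0], [534.0, -52.0, 65.0], [587.0, 45.0, 67.0]]
((534.5718383789062, -33.74310302734375), (164.53152465820312, 116.90303039550781), 85.64933013916016)
```

View pics/c3.png

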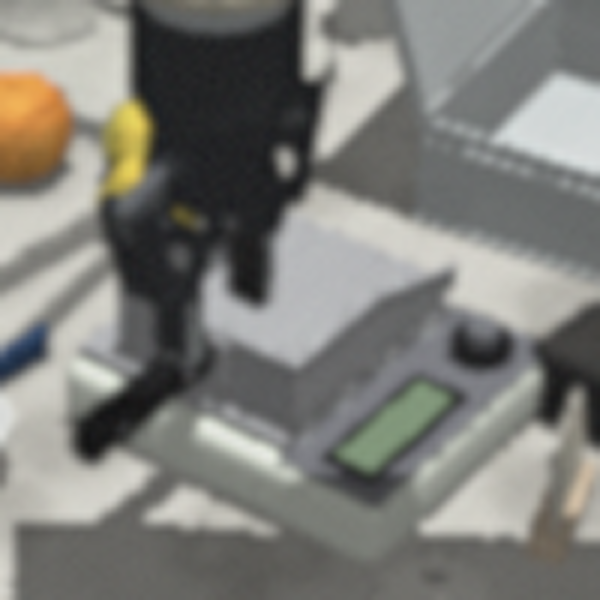

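jog_arm --moves '[0.53, 0, 0, 0, -0.05, 0.53, 0, 0, 0, -0.1, 0.53, 0, 0, 0, -0.15, 0.53, 0, -0.2, 0, -0.2, 0.53, 0, -0.44, 0, -0.3, 0.53, -0.16, -0.44, 0, -0.35, 0.53, -0.16, -0.44, 0, -0.4, 0.53, -0.16, -0.44, 0, -0.45, 0.53, -0.16, -0.44, 0, -0.5, 0.53, -0.16, -0.44, 0, -0.5]'

```text
time: 6.68
eef_pos: [432.7, 283.3, 225.3]
tcp_rot: [2.319, 2.119, -0.0]
contact_force: [0.3, 0.1, 0.4]
width: 0.533
gripper_force: 0.0
```

jog_arm --moves '[0.53, -0.03, -0.088, 0.05, -0.05, 0.53, -0.03, -0.088, 0.1, -0.1, 0.53, -0.03, -0.088, 0.2, -0.15, 0.53, -0.03, -0.088, 0.3, -0.2, 0.53, -0.03, -0.088, 0.35, -0.3, 0.53, -0.03, -0.088, 0.4, -0.35, 0.53, -0.03, -0.088, 0.4, -0.4, 0.53, -0.03, -0.088, 0.4, -0.45, 0.53, -0.03, -0.088, 0.5, -0.5, 0.53, -0.03, -0.088, 0.65, -0.5, 0.53, -0.03, -0.088, 0.72, -0.5, 0.53, -0.03, -0.088, 0.79, -0.5]'

```text
time: 8.18
eef_pos: [410.1, 278.7, 27.4]
tcp_rot: [0.141, 3.138, 0.0]
contact_force: [0.1, -0.7, -0.3]
width: 0.528
gripper_force: 0.0
```

jog_arm --moves '[0.53, 0, 0, 0, 0, 0.1, 0, 0, 0, 0, 0.1, 0, 0, 0, 0, 0.1, 0, 0, 0, 0, 0.1, 0, 0, 0, 0]' --newtons 30

```text
time: 8.8
eef_pos: [410.3, 279.3, 28.8]
tcp_rot: [0.137, 3.137, 0.001]
contact_force: [-1.0, 0.4, 7.2]
width: 0.274
gripper_force: 30.9
```

jog_arm --moves '[0.1, 0, 0, -0.2, 0, 0.1, 0, 0, -0.4, 0, 0.1, 0, -0.1, -0.6, 0, 0.1, -0.2, -0.3, -0.6, 0, 0.1, -0.4, -0.5, -0.6, 0, 0.1, -0.6, -0.7, -0.6, 0, 0.1, -0.6, -0.9, -0.6, 0, 0.1, -0.6, -1.0, -0.6, 0, 0.1, -0.6, -1, -0.6, 0, 0.1, -0.6, -1, -0.6, 0]'

```text
time: 10.05
eef_pos: [537.3, 17.5, 178.1]
tcp_rot: [0.136, 3.138, 0.0]
contact_force: [-0.2, 1.4, -1.1]
width: 0.276
gripper_force: 29.9
```

jog_arm --moves '[0.1, 0, -0.038, 0, 0, 0.1, 0, -0.038, 0.12, 0, 0.1, 0, -0.038, 0.25, 0, 0.1, 0, -0.038, 0.33, 0, 0.1, 0, -0.038, 0.36, 0, 0.1, 0, -0.038, 0.36, 0]'

```text
time: 10.8
eef_pos: [536.7, 7.5, 88.1]
tcp_rot: [0.136, 3.139, 0.0]
contact_force: [0.4, 0.2, -1.4]
width: 0.274
gripper_force: 29.9
```

jog_arm --moves '[0.1, 0, 0, 0.008, 0, 0.36, 0, 0, 0.008, 0, 0.36, 0, 0, 0.008, 0, 0.36, 0, 0, -0.15, 0, 0.36, 0, 0, -0.35, 0, 0.53, 0, 0.2, -0.35, 0, 0.53, 0.1, 0.4, -0.35, 0, 0.53, 0.21, 0.6, -0.35, 0, 0.53, 0.21, 0.8, -0.35, 0, 0.53, 0.21, 1.0, -0.35, 0, 0.53, 0.21, 1.0, -0.35, 0, 0.53, 0.21, 1.0, -0.35, 0]'

```text
time: 12.3
eef_pos: [505.9, 260.6, 175.2]
tcp_rot: [-0.136, -3.138, 0.001]
contact_force: [-0.0, 0.3, -0.2]
width: 0.531
gripper_force: 0.0
```

```bash
python3 - <<'E'
from h import *
st()
s=snap('scene');c=snap('top')
a=s['pixels'][160:260,290:390];b=c['pixels'][205:295,330:420]
cv2.imwrite('pics/c4.png',np.hstack([cv2.resize(a,(400,400),interpolation=2),cv2.resize(b,(400,400),interpolation=2)]))
E
```

```text
{'time': 12.3, 'eef_pos': [505.914, 260.603, 175.244], 'tcp_rot': [-0.136, -3.138, 0.001], 'contact_force': [-0.036, 0.302, -0.243], 'width': 0.531, 'gripper_force': 0.0, 'qpos': [0.348, 0.441, -1.126, 1.718, 0.418, 1.252, 0.608]}
[[-0.996, 0.087, -0.0], [0.087, 0.996, -0.0], [0.0, -0.0, -1.0]]
```

View pics/c4.png

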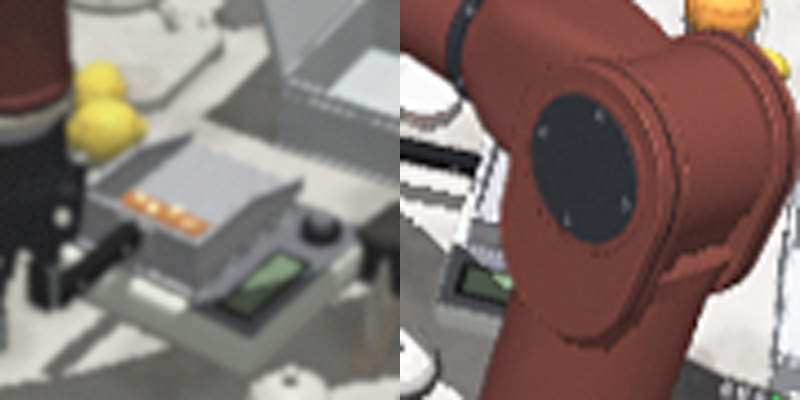

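The left crop shows bar 1 lying flat near the back wall of the scoop. On to bar 2.

jog_arm --moves '[0.53, 0, 0.034, 0.2, 0, 0.53, 0, 0.034, 0.4, 0, 0.53, 0, 0.034, 0.5, 0, 0.53, 0, 0.034, 0.57, 0, 0.53, 0, 0.034, 0.57, 0, 0.1, 0, 0.034, 0.57, 0, 0.1, 0, 0.034, 0.57, 0, 0.1, 0, 0.034, 0.57, 0, 0.1, 0, 0.034, 0.57, 0]'

```text
time: 13.52
eef_pos: [507.6, 269.7, 34.3]
tcp_rot: [0.137, 3.136, 0.001]
contact_force: [-0.3, -1.3, 6.5]
width: 0.27
gripper_force: 30.7
```

jog_arm --moves '[0.1, 0, 0, -0.2, 0, 0.1, 0, 0, -0.4, 0, 0.1, 0, -0.1, -0.6, 0, 0.1, -0.1, -0.3, -0.6, 0, 0.1, -0.21, -0.5, -0.6, 0, 0.1, -0.21, -0.7, -0.6, 0, 0.1, -0.21, -0.9, -0.6, 0, 0.1, -0.21, -1.0, -0.6, 0, 0.1, -0.21, -1, -0.6, 0, 0.1, -0.21, -1, -0.6, 0]'

```text
time: 14.78
eef_pos: [537.3, 16.7, 183.2]
tcp_rot: [0.135, 3.138, 0.0]
contact_force: [-0.3, 0.2, -0.6]
width: 0.269
gripper_force: 29.8
```

jog_arm --moves '[0.1, 0, -0.207, 0, 0, 0.1, 0, -0.207, 0.12, 0, 0.1, 0, -0.207, 0.25, 0, 0.1, 0, -0.207, 0.33, 0, 0.1, 0, -0.207, 0.36, 0, 0.1, 0, -0.207, 0.37, 0, 0.1, 0, -0.165, 0.37, 0, 0.1, 0, -0.123, 0.37, 0, 0.1, 0, -0.123, 0.37, 0]'

```text
time: 15.9
eef_pos: [534.9, -13.4, 90.9]
tcp_rot: [0.133, 3.138, 0.001]
contact_force: [0.4, 0.6, -0.5]
width: 0.273
gripper_force: 29.8
```

jog_arm --moves '[0.1, 0, 0, 0.012, 0, 0.34, 0, 0, 0.012, 0, 0.34, 0, 0, 0.012, 0, 0.34, 0, 0, -0.15, 0, 0.34, 0, 0, -0.35, 0, 0.53, 0.1, 0.2, -0.35, 0, 0.53, 0.2, 0.4, -0.35, 0, 0.53, 0.4, 0.6, -0.35, 0, 0.53, 0.57, 0.8, -0.35, 0, 0.53, 0.57, 1.0, -0.35, 0, 0.53, 0.57, 1.0, -0.35, 0, 0.53, 0.57, 1.0, -0.35, 0]'

```text
time: 17.4
eef_pos: [414.3, 246.2, 177.5]
tcp_rot: [-0.135, -3.138, 0.0]
contact_force: [-0.1, 0.0, -0.9]
width: 0.53
gripper_force: 0.0
```

jog_arm --moves '[0.53, 0, 0.2, 0, 0, 0.53, 0, 0.373, 0, 0, 0.53, 0, 0.373, 0.2, 0, 0.53, 0, 0.373, 0.4, 0, 0.53, 0, 0.373, 0.5, 0, 0.53, 0, 0.373, 0.585, 0, 0.53, 0, 0.373, 0.585, 0, 0.1, 0, 0.373, 0.585, 0, 0.1, 0, 0.373, 0.585, 0, 0.1, 0, 0.373, 0.585, 0, 0.1, 0, 0.373, 0.585, 0]'

```text
time: 18.77
eef_pos: [423.3, 339.8, 32.8]
tcp_rot: [0.137, 3.137, 0.001]
contact_force: [-0.9, -1.3, 6.8]
width: 0.273
gripper_force: 30.7
```

```bash
python3 - <<'E'
from h import *
st()
s=snap('scene');c=snap('top')
a=s['pixels'][160:260,290:390];b=c['pixels'][205:305,210:310]
cv2.imwrite('pics/c5.png',np.hstack([cv2.resize(a,(400,400),interpolation=2),cv2.resize(b,(400,400),interpolation=2)]))
E
```

```text
{'time': 18.775, 'eef_pos': [423.292, 339.842, 32.844], 'tcp_rot': [0.137, 3.137, 0.001], 'contact_force': [-0.933, -1.267, 6.848], 'width': 0.273, 'gripper_force': 30.704, 'qpos': [0.082, 0.562, -1.028, 1.906, 0.574, 1.001, 0.28]}
[[-0.996, 0.087, 0.002], [0.087, 0.996, 0.001], [-0.002, 0.001, -1.0]]
```

View pics/c5.png

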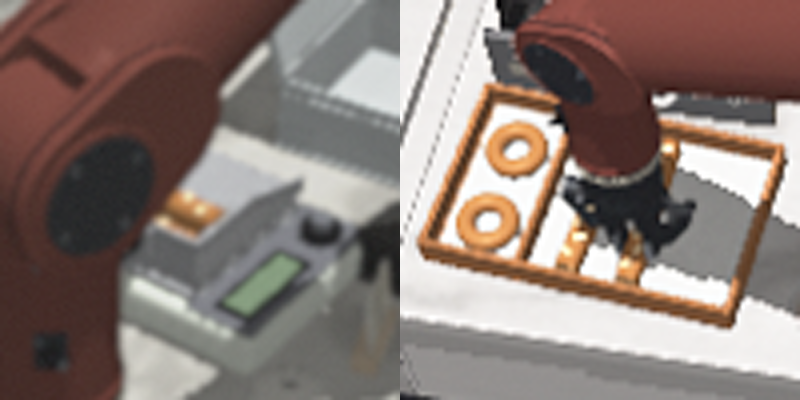

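jog_arm --moves '[0.1, 0, 0, -0.2, 0, 0.1, 0, 0, -0.4, 0, 0.1, 0, -0.1, -0.6, 0, 0.1, -0.15, -0.3, -0.6, 0, 0.1, -0.3, -0.5, -0.6, 0, 0.1, -0.45, -0.7, -0.6, 0, 0.1, -0.575, -0.9, -0.6, 0, 0.1, -0.575, -1.0, -0.6, 0, 0.1, -0.575, -1, -0.6, 0, 0.1, -0.575, -1, -0.6, 0]'

```text
time: 20.12
eef_pos: [543.7, 78.9, 182.0]
tcp_rot: [0.135, 3.138, 0.0]
contact_force: [-0.2, -1.1, -1.1]
width: 0.271
gripper_force: 29.8
```

jog_arm --moves '[0.1, 0, -0.2, 0, 0, 0.1, 0, -0.4, 0, 0, 0.1, 0, -0.534, 0, 0, 0.1, 0, -0.534, 0.12, 0, 0.1, 0, -0.534, 0.25, 0, 0.1, 0, -0.534, 0.33, 0, 0.1, 0, -0.534, 0.36, 0, 0.1, 0, -0.534, 0.37, 0, 0.1, 0, -0.526, 0.37, 0]'

```text
time: 21.25
eef_pos: [533.0, -53.0, 89.8]
tcp_rot: [0.137, 3.138, -0.0]
contact_force: [-0.5, 0.9, -0.1]
width: 0.271
gripper_force: 29.8
```

jog_arm --moves '[0.1, 0, 0, 0.008, 0, 0.34, 0, 0, 0.008, 0, 0.34, 0, 0, 0.008, 0, 0.34, 0, 0, -0.15, 0, 0.34, 0, 0, -0.35, 0, 0.53, 0.1, 0.2, -0.35, 0, 0.53, 0.2, 0.4, -0.35, 0, 0.53, 0.233, 0.6, -0.35, 0, 0.53, 0.233, 0.8, -0.35, 0, 0.53, 0.233, 1.0, -0.35, 0, 0.53, 0.233, 1.0, -0.35, 0, 0.53, 0.233, 1.0, -0.35, 0]'

```text
time: 22.75
eef_pos: [496.1, 200.9, 176.4]
tcp_rot: [-0.136, -3.138, 0.0]
contact_force: [-0.1, -1.1, -0.2]
width: 0.53
gripper_force: 0.0
```

jog_arm --moves '[0.53, 0, 0.2, 0, 0, 0.53, 0, 0.4, 0, 0, 0.53, 0, 0.54, 0, 0, 0.53, 0, 0.54, 0, 0, 0.53, 0, 0.54, 0, 0]'

```text
time: 23.38
eef_pos: [508.7, 333.5, 176.3]
tcp_rot: [-0.14, -3.138, 0.002]
contact_force: [0.5, -0.9, -0.7]
width: 0.531
gripper_force: 0.0
```

```bash
python3 - <<'E'
from h import *
st()
E
```

```text
{'time': 23.375, 'eef_pos': [508.725, 333.496, 176.312], 'tcp_rot': [-0.14, -3.138, 0.002], 'contact_force': [0.461, -0.906, -0.673], 'width': 0.531, 'gripper_force': 0.0, 'qpos': [0.168, 0.524, -1.094, 1.621, 0.48, 1.296, 0.475]}
[[-0.996, 0.089, -0.0], [0.089, 0.996, -0.001], [0.0, -0.001, -1.0]]
```

Joints OK. Descend and grip bar 4.

jog_arm --moves '[0.53, 0, 0, 0.2, 0, 0.53, 0, 0, 0.4, 0, 0.53, 0, 0, 0.5, 0, 0.53, 0, 0, 0.58, 0, 0.53, 0, 0, 0.58, 0, 0.1, 0, 0, 0.58, 0, 0.1, 0, 0, 0.58, 0, 0.1, 0, 0, 0.58, 0, 0.1, 0, 0, 0.58, 0]'

```text
time: 24.5
eef_pos: [508.8, 336.3, 33.3]
tcp_rot: [0.137, 3.136, 0.002]
contact_force: [-0.7, -0.4, 6.5]
width: 0.274
gripper_force: 29.8
```

jog_arm --moves '[0.1, 0, 0, -0.2, 0, 0.1, 0, 0, -0.4, 0, 0.1, 0, -0.1, -0.6, 0, 0.1, -0.1, -0.3, -0.6, 0, 0.1, -0.24, -0.5, -0.6, 0, 0.1, -0.24, -0.7, -0.6, 0, 0.1, -0.24, -0.9, -0.6, 0, 0.1, -0.24, -1.0, -0.6, 0, 0.1, -0.24, -1, -0.6, 0, 0.1, -0.24, -1, -0.6, 0]'

```text
time: 25.75
eef_pos: [546.0, 82.2, 182.1]
tcp_rot: [0.135, 3.138, 0.001]
contact_force: [0.6, 0.6, -0.6]
width: 0.273
gripper_force: 29.2
```

jog_arm --moves '[0.1, 0, -0.2, 0, 0, 0.1, 0, -0.4, 0, 0, 0.1, 0, -0.6, 0, 0, 0.1, 0, -0.7, 0, 0, 0.1, 0, -0.7, 0.12, 0, 0.1, 0, -0.7, 0.25, 0, 0.1, 0, -0.7, 0.33, 0, 0.1, 0, -0.7, 0.36, 0, 0.1, 0, -0.7, 0.375, 0, 0.1, 0, -0.7, 0.375, 0]'

```text
time: 27.0
eef_pos: [531.5, -92.9, 88.6]
tcp_rot: [0.136, 3.137, -0.0]
contact_force: [0.6, 1.1, -0.0]
width: 0.273
gripper_force: 29.3
```

jog_arm --moves '[0.1, 0, 0, 0.006, 0, 0.34, 0, 0, 0.006, 0, 0.34, 0, 0, 0.006, 0, 0.34, 0, 0, -0.15, 0, 0.34, 0, 0, -0.35, 0, 0.53, 0.1, 0.2, -0.4, 0, 0.53, 0.2, 0.4, -0.4, 0, 0.53, 0.3, 0.6, -0.4, 0, 0.53, 0.45, 0.8, -0.4, 0, 0.53, 0.6, 1.0, -0.4, 0, 0.53, 0.6, 1.0, -0.4, 0, 0.53, 0.6, 1.0, -0.4, 0]'

```text
time: 28.5
eef_pos: [403.4, 168.4, 187.9]
tcp_rot: [0.136, 3.138, -0.002]
contact_force: [0.2, 0.1, -0.4]
width: 0.528
gripper_force: 0.0
```

jog_arm --moves '[0.53, 0, 0.2, 0, 0, 0.53, 0, 0.4, 0, 0, 0.53, 0, 0.6, 0, 0, 0.53, 0, 0.8, 0, 0, 0.53, 0, 0.91, 0, 0, 0.53, 0, 0.91, 0, 0, 0.53, 0, 0.91, 0, 0]'

```text
time: 29.38
eef_pos: [423.9, 394.0, 187.0]
tcp_rot: [-0.14, -3.137, 0.002]
contact_force: [0.1, -1.0, 0.2]
width: 0.533
gripper_force: 0.0
```

```bash
python3 - <<'E'
from h import *
st()
s=snap('scene');c=snap('top')
a=s['pixels'][160:260,290:390];b=c['pixels'][205:285,335:415]
cv2.imwrite('pics/c6.png',np.hstack([cv2.resize(a,(400,400),interpolation=2),cv2.resize(b,(400,400),interpolation=2)]))
E
```

```text
{'time': 29.375, 'eef_pos': [423.855, 393.975, 186.981], 'tcp_rot': [-0.14, -3.137, 0.002], 'contact_force': [0.127, -1.021, 0.243], 'width': 0.533, 'gripper_force': 0.0, 'qpos': [0.074, 0.464, -1.147, 1.68, 0.438, 1.288, 0.322]}
[[-0.996, 0.089, -0.001], [0.089, 0.996, -0.001], [0.001, -0.001, -1.0]]
```

View pics/c6.png

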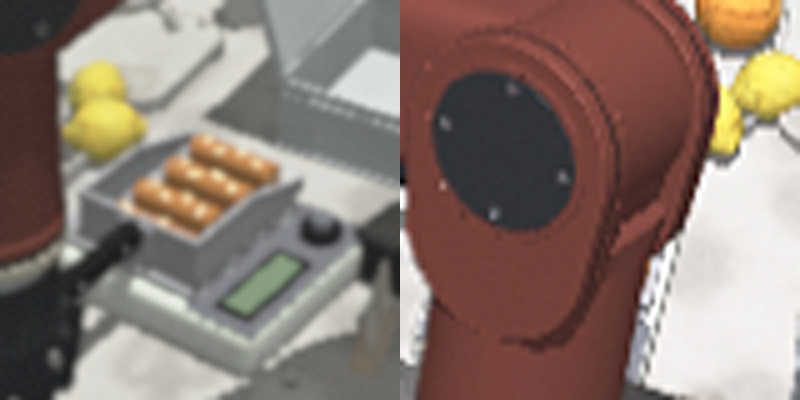

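The scoop holds the bars in a row: three are clearly seen at (205,180) in the left crop and the hindmost is at the wall. Now bar 5, with a narrower opening because of the divider.

jog_arm --moves '[0.45, 0, 0.008, 0.1, 0, 0.45, 0, 0.008, 0.3, 0, 0.45, 0, 0.008, 0.45, 0, 0.45, 0, 0.008, 0.57, 0, 0.45, 0, 0.008, 0.62, 0, 0.45, 0, 0.008, 0.62, 0, 0.1, 0, 0.008, 0.62, 0, 0.1, 0, 0.008, 0.62, 0, 0.1, 0, 0.008, 0.62, 0, 0.1, 0, 0.008, 0.62, 0]'

```text
time: 30.72
eef_pos: [423.8, 398.2, 34.3]
tcp_rot: [0.137, 3.137, 0.002]
contact_force: [-0.7, -1.9, 7.6]
width: 0.27
gripper_force: 30.4
```

jog_arm --moves '[0.1, 0, 0, -0.2, 0, 0.1, 0, 0, -0.4, 0, 0.1, 0, -0.1, -0.6, 0.05, 0.1, -0.1, -0.3, -0.62, 0.11, 0.1, -0.2, -0.5, -0.62, 0.16, 0.1, -0.3, -0.7, -0.62, 0.22, 0.1, -0.4, -0.9, -0.62, 0.27, 0.1, -0.507, -1.0, -0.62, 0.33, 0.1, -0.507, -1, -0.62, 0.38, 0.1, -0.507, -1, -0.62, 0.44, 0.1, -0.507, -1, -0.62, 0.5, 0.1, -0.507, -1, -0.62, 0.5]'

```text
time: 32.22
eef_pos: [527.5, 137.7, 188.3]
tcp_rot: [2.314, 2.124, 0.001]
contact_force: [0.2, 0.8, -1.0]
width: 0.269
gripper_force: 29.6
```

```bash
python3 - <<'E'
from h import *
st()
E
```

```text
{'time': 32.225, 'eef_pos': [527.525, 137.721, 188.29], 'tcp_rot': [2.314, 2.124, 0.001], 'contact_force': [0.232, 0.844, -0.997], 'width': 0.269, 'gripper_force': 29.618, 'qpos': [0.404, 0.262, -0.85, 1.767, 0.211, 1.207, -0.59]}
[[0.085, 0.996, 0.001], [0.996, -0.085, -0.0], [-0.0, 0.001, -1.0]]
```

jog_arm --moves '[0.1, -0.2, 0, 0, 0, 0.1, -0.4, 0, 0, 0, 0.1, -0.603, 0, 0, 0, 0.1, -0.603, 0, 0.1, 0, 0.1, -0.603, 0, 0.2, 0, 0.1, -0.603, 0, 0.27, 0, 0.1, -0.603, 0, 0.29, 0, 0.1, -0.603, 0, 0.3, 0, 0.1, -0.603, 0, 0.3, 0]'

```text
time: 33.35
eef_pos: [514.8, -12.6, 113.4]
tcp_rot: [2.315, 2.123, 0.001]
contact_force: [-0.6, -0.6, -0.4]
width: 0.264
gripper_force: 29.6
```

jog_arm --moves '[0.1, 0, 0, 0.008, 0, 0.1, 0, 0, 0.016, 0, 0.1, 0, 0, 0.016, 0]'

```text
time: 33.72
eef_pos: [515.0, -12.6, 111.1]
tcp_rot: [2.315, 2.122, -0.0]
contact_force: [-10.1, -0.2, 25.2]
width: 0.271
gripper_force: 32.6
```

jog_arm --moves '[0.1, 0, 0, -0.008, 0, 0.34, 0, 0, -0.008, 0, 0.34, 0, 0, -0.008, 0, 0.34, 0, 0, -0.15, 0, 0.34, 0, 0, -0.3, -0.05, 0.45, 0.2, 0, -0.3, -0.11, 0.45, 0.4, -0.1, -0.3, -0.16, 0.45, 0.6, -0.15, -0.3, -0.22, 0.45, 0.8, -0.15, -0.3, -0.27, 0.45, 1.0, -0.15, -0.3, -0.33, 0.45, 1.0, -0.15, -0.3, -0.38, 0.45, 1.0, -0.15, -0.3, -0.44]'

```text
time: 35.22
eef_pos: [498.4, 240.6, 183.5]
tcp_rot: [-0.421, -3.112, -0.001]
contact_force: [0.1, 0.1, -0.3]
width: 0.449
gripper_force: 0.0
```

```bash
python3 - <<'E'
from h import *
st()
s=snap('scene')
P=cloud(s)
a=s['pixels'][160:260,290:390]
cv2.imwrite('pics/c7.png',cv2.resize(a,(400,400),interpolation=2))
E
```

```text
{'time': 35.225, 'eef_pos': [498.411, 240.614, 183.48], 'tcp_rot': [-0.421, -3.112, -0.001], 'contact_force': [0.085, 0.147, -0.294], 'width': 0.449, 'gripper_force': 0.0, 'qpos': [0.385, 0.377, -1.104, 1.745, 0.354, 1.24, 0.494]}
[[-0.964, 0.266, -0.001], [0.266, 0.964, 0.0], [0.001, 0.0, -1.0]]
```

View pics/c7.png

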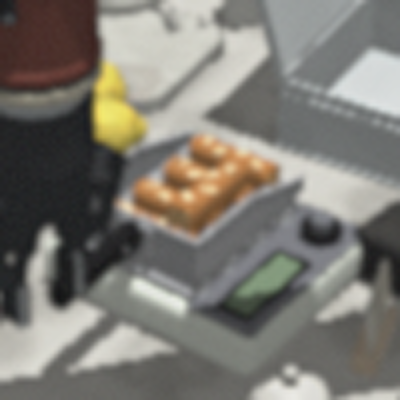

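Bar 5 lies across the row, stable. Last bar next.

jog_arm --moves '[0.45, 0.05, 0.2, 0, -0.06, 0.45, 0.11, 0.4, 0, -0.06, 0.45, 0.11, 0.613, 0, -0.06, 0.45, 0.11, 0.613, 0, -0.06, 0.45, 0.11, 0.613, 0.2, -0.06, 0.45, 0.11, 0.613, 0.4, -0.06, 0.45, 0.11, 0.613, 0.4, -0.06]'

```text
time: 36.15
eef_pos: [513.0, 391.5, 80.2]
tcp_rot: [-0.142, -3.133, 0.008]
contact_force: [-0.3, -0.5, 0.7]
width: 0.451
gripper_force: 0.0
```

```bash
python3 - <<'E'
from h import *
st()
E
```

```text
{'time': 36.15, 'eef_pos': [513.015, 391.515, 80.249], 'tcp_rot': [-0.142, -3.133, 0.008], 'contact_force': [-0.276, -0.451, 0.731], 'width': 0.451, 'gripper_force': 0.0, 'qpos': [-0.016, 0.678, -0.986, 1.611, 0.597, 1.191, 0.346]}
[[-0.996, 0.091, -0.005], [0.091, 0.996, -0.005], [0.005, -0.005, -1.0]]
```

jog_arm --moves '[0.45, 0, 0, 0, 0, 0.45, 0, 0, 0.1, 0, 0.45, 0, 0, 0.2, 0, 0.45, 0, 0, 0.2, 0, 0.1, 0, 0, 0.2, 0, 0.1, 0, 0, 0.2, 0, 0.1, 0, 0, 0.2, 0, 0.1, 0, 0, 0.2, 0]'

```text
time: 37.15
eef_pos: [514.4, 394.6, 34.1]
tcp_rot: [0.138, 3.138, 0.0]
contact_force: [0.3, 1.0, -0.1]
width: 0.272
gripper_force: 31.8
```

jog_arm --moves '[0.1, 0, 0, -0.2, 0, 0.1, 0, 0, -0.4, 0, 0.1, 0, -0.1, -0.6, 0.05, 0.1, 0, -0.3, -0.62, 0.11, 0.1, 0, -0.5, -0.62, 0.16, 0.1, -0.1, -0.7, -0.62, 0.22, 0.1, -0.1, -0.9, -0.62, 0.27, 0.1, -0.1, -1.0, -0.62, 0.33, 0.1, -0.1, -1, -0.62, 0.38, 0.1, -0.1, -1, -0.62, 0.44, 0.1, -0.1, -1, -0.62, 0.5, 0.1, -0.1, -1, -0.62, 0.5]'

```text
time: 38.65
eef_pos: [517.1, 143.5, 189.0]
tcp_rot: [2.315, 2.123, 0.0]
contact_force: [-1.1, 0.4, -0.7]
width: 0.27
gripper_force: 31.8
```

```bash
python3 - <<'E'
from h import *
st()
E
```

```text
{'time': 38.65, 'eef_pos': [517.056, 143.486, 189.035], 'tcp_rot': [2.315, 2.123, 0.0], 'contact_force': [-1.112, 0.439, -0.687], 'width': 0.27, 'gripper_force': 31.817, 'qpos': [0.389, 0.238, -0.84, 1.785, 0.19, 1.201, -0.592]}
[[0.087, 0.996, 0.0], [0.996, -0.087, -0.0], [-0.0, 0.0, -1.0]]
```

jog_arm --moves '[0.1, -0.2, 0.1, 0, 0, 0.1, -0.4, 0.212, 0, 0, 0.1, -0.62, 0.212, 0, 0, 0.1, -0.62, 0.212, 0.1, 0, 0.1, -0.62, 0.212, 0.2, 0, 0.1, -0.62, 0.212, 0.27, 0, 0.1, -0.62, 0.212, 0.29, 0, 0.1, -0.62, 0.212, 0.3, 0, 0.1, -0.62, 0.212, 0.3, 0]'

```text
time: 39.78
eef_pos: [556.7, -15.6, 114.4]
tcp_rot: [2.316, 2.122, 0.001]
contact_force: [-0.2, -0.0, -0.2]
width: 0.265
gripper_force: 31.8
```

jog_arm --moves '[0.1, 0, 0, 0.006, 0, 0.34, 0, 0, 0.006, 0, 0.34, 0, 0, 0.006, 0, 0.34, 0, 0, -0.15, 0, 0.53, 0.2, 0, -0.3, 0, 0.53, 0.4, 0, -0.3, 0, 0.53, 0.46, -0.09, -0.3, 0, 0.53, 0.46, -0.09, -0.3, 0, 0.53, 0.46, -0.09, -0.3, 0]'

```text
time: 40.9
eef_pos: [544.4, 99.8, 188.9]
tcp_rot: [2.318, 2.12, -0.0]
contact_force: [0.4, -0.6, -0.2]
width: 0.527
gripper_force: 0.0
```

```bash
python3 - <<'E'
from h import *
st()
s=snap('scene');c=snap('top')
a=s['pixels'][115:255,290:450];b=c['pixels'][205:295,330:480]
cv2.imwrite('pics/c8.png',np.vstack([np.hstack([cv2.resize(a,(400,350),interpolation=2),np.zeros((350,400,3),np.uint8)]),np.zeros((10,800,3),np.uint8)]))
A=np.hstack([cv2.resize(a,(400,350),interpolation=2),cv2.resize(c['pixels'][205:305,400:480],(280,350),interpolation=2)])
cv2.imwrite('pics/c8.png',A)
E
```

```text
{'time': 40.9, 'eef_pos': [544.447, 99.829, 188.897], 'tcp_rot': [2.318, 2.12, -0.0], 'contact_force': [0.416, -0.591, -0.219], 'width': 0.527, 'gripper_force': 0.0, 'qpos': [0.435, 0.272, -0.807, 1.748, 0.209, 1.211, -0.517]}
[[0.089, 0.996, 0.0], [0.996, -0.089, -0.001], [-0.001, 0.0, -1.0]]
```

View pics/c8.png

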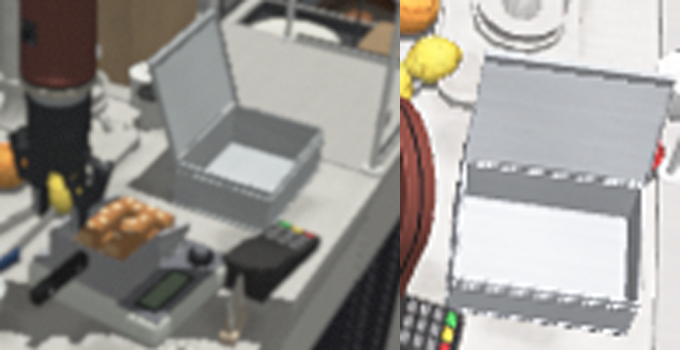

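All six bars lie in the scoop. The tin's rim corners in the right crop: near-left (450,285), near-right (635,305), far-left (468,163), far-right (643,182).

```bash
python3 - <<'E'
from h import *
c=load('top')
f=lambda L:[((x-400+.5)/3.5-.5+400,(y+.5)/3.5-.5+205) for x,y in L]
print('rim',atz(c,f([(450,285),(635,305),(468,163),(643,182)]),75).round())
for n in('top','scene'):
    c=load(n);P=cloud(c)
    m=(P[...,2]>62)&(P[...,2]<82)&(P[...,0]>330)&(P[...,0]<600)&(P[...,1]>-470)&(P[...,1]<-180)
    q=P[m][:,:2].astype(np.float32);print(n,m.sum(),cv2.minAreaRect(q))
    m=(P[...,2]>0)&(P[...,2]<12)&(P[...,0]>380)&(P[...,0]<545)&(P[...,1]>-420)&(P[...,1]<-235)
    q=P[m];print('floor',m.sum(),np.median(q,0))
E
```

```text
rim [[ 401. -226.   75.]
 [ 409. -423.   75.]
 [ 557. -233.   75.]
 [ 565. -428.   75.]]
top 420 ((451.586181640625, -347.5284118652344), (238.15463256835938, 241.59812927246094), 0.11110583692789078)
floor 973 [ 482.60488204 -331.48065082    6.0840537 ]
scene 539 ((447.64556884765625, -344.7663269042969), (233.05032348632812, 246.6020050048828), 0.32396140694618225)
floor 474 [ 470.0428772  -367.01272989    5.85202036]
```

jog_arm --moves '[0.53, 0, 0, 0.15, 0, 0.53, 0, 0, 0.3, 0, 0.53, 0, 0, 0.38, 0, 0.53, 0, 0, 0.412, 0, 0.53, 0, 0, 0.412, 0, 0.35, 0, 0, 0.412, 0, 0.1, 0, 0, 0.412, 0, 0.1, 0, 0, 0.412, 0, 0.1, 0, 0, 0.412, 0, 0.1, 0, 0, 0.412, 0]' --newtons 120

```text
time: 42.25
eef_pos: [544.9, 101.1, 86.7]
tcp_rot: [2.316, 2.121, 0.003]
contact_force: [0.8, 1.2, 6.0]
width: 0.189
gripper_force: 116.9
```

```bash
cat >> h.py <<'E'
def tilt(x0,y0,yaw,tag):
    # bars/pan surface heights along scoop y, scene+top depth
    for n in('scene','top'):
        P=cloud(snap(n));d=P[...,:2]-[x0,y0];c,s=np.cos(yaw),np.sin(yaw)
        lx=d[...,0]*c+d[...,1]*s;ly=-d[...,0]*s+d[...,1]*c;z=P[...,2]
        o=[]
        for a,b in((-85,-70),(-70,-50),(-50,-30),(-15,5),(20,40),(45,58),(68,78),(150,185)):
            m=(ly>a)&(ly<b)&(abs(lx)<(50 if a<100 else 9))&(z>30)&(z<400);o.append((int(m.sum()),)+tuple(np.percentile(z[m],[20,50,85]).round(0)) if m.sum()>4 else None)
        print(tag,n,o)
E
python3 -c "
from h import *
tilt(534,-32,-.075,'before')"
```

```text
before scene [(5, np.float64(68.0), np.float64(71.0), np.float64(85.0)), (109, np.float64(81.0), np.float64(87.0), np.float64(89.0)), (19, np.float64(74.0), np.float64(78.0), np.float64(83.0)), (98, np.float64(89.0), np.float64(105.0), np.float64(110.0)), (97, np.float64(90.0), np.float64(106.0), np.float64(110.0)), (59, np.float64(90.0), np.float64(99.0), np.float64(108.0)), (146, np.float64(55.0), np.float64(72.0), np.float64(95.0)), (391, np.float64(202.0), np.float64(281.0), np.float64(354.0))]
before top [None, None, None, None, None, (31, np.float64(83.0), np.float64(88.0), np.float64(103.0)), (60, np.float64(69.0), np.float64(95.0), np.float64(105.0)), (34, np.float64(94.0), np.float64(98.0), np.float64(327.0))]
```

jog_arm --moves '[0.1, 0, 0, -0.02, 0, 0.1, 0, 0, -0.04, 0, 0.1, 0, 0, -0.06, 0, 0.1, 0, 0, -0.08, 0, 0.1, 0, 0, -0.1, 0, 0.1, 0, 0, -0.1, 0, 0.1, 0, 0, -0.1, 0]'

```text
time: 43.22
eef_pos: [543.9, 100.7, 110.7]
tcp_rot: [-2.317, -2.121, 0.0]
contact_force: [-0.5, 0.4, -3.9]
width: 0.192
gripper_force: 116.9
```

```bash
python3 -c "
from h import *
tilt(534,-32,-.075,'after');s=st();print(s['ft_torque'])"
```

```text
after scene [(14, np.float64(54.0), np.float64(89.0), np.float64(106.0)), (112, np.float64(97.0), np.float64(107.0), np.float64(110.0)), (24, np.float64(55.0), np.float64(95.0), np.float64(103.0)), (106, np.float64(104.0), np.float64(126.0), np.float64(132.0)), (118, np.float64(102.0), np.float64(126.0), np.float64(132.0)), (109, np.float64(54.0), np.float64(62.0), np.float64(126.0)), (153, np.float64(54.0), np.float64(97.0), np.float64(117.0)), (371, np.float64(229.0), np.float64(303.0), np.float64(371.0))]
after top [None, None, None, None, None, (23, np.float64(106.0), np.float64(110.0), np.float64(117.0)), (64, np.float64(87.0), np.float64(115.0), np.float64(126.0)), (39, np.float64(114.0), np.float64(120.0), np.float64(350.0))]
{'time': 43.325, 'eef_pos': [543.85, 100.737, 110.615], 'tcp_rot': [-2.317, -2.121, 0.0], 'contact_force': [-0.104, -0.327, -4.173], 'width': 0.191, 'gripper_force': 116.925, 'qpos': [0.399, 0.357, -0.781, 1.83, 0.284, 1.07, -0.576]}
[[0.088, 0.996, -0.0], [0.996, -0.088, 0.0], [-0.0, -0.0, -1.0]]
[ 0.55372169 -0.06599843  0.02361356]
```

Level lift (about 1° droop). Carrying slowly toward the tin.

jog_arm --moves '[0.1, 0, 0, -0.03, 0, 0.1, 0, 0, -0.07, 0, 0.1, 0, 0, -0.11, 0, 0.1, -0.01, 0, -0.14, 0, 0.1, -0.03, -0.01, -0.15, 0, 0.1, -0.06, -0.02, -0.15, 0, 0.1, -0.1, -0.03, -0.15, -0.003, 0.1, -0.15, -0.045, -0.15, -0.006, 0.1, -0.2, -0.06, -0.15, -0.009, 0.1, -0.25, -0.075, -0.15, -0.012, 0.1, -0.3, -0.09, -0.15, -0.015, 0.1, -0.35, -0.1, -0.15, -0.018]'

```text
time: 44.82
eef_pos: [510.7, 14.7, 148.0]
tcp_rot: [-2.256, -2.186, 0.001]
contact_force: [-0.1, 0.9, -4.8]
width: 0.188
gripper_force: 116.8
```

jog_arm --moves '[0.1, -0.05, -0.015, 0, -0.003, 0.1, -0.1, -0.03, 0, -0.006, 0.1, -0.15, -0.045, 0, -0.006, 0.1, -0.2, -0.06, 0, -0.006, 0.1, -0.24, -0.075, 0, -0.006, 0.1, -0.27, -0.09, 0, -0.006, 0.1, -0.29, -0.095, 0, -0.006, 0.1, -0.29, -0.095, 0, -0.006, 0.1, -0.29, -0.095, 0, -0.006]'

```text
time: 45.95
eef_pos: [485.5, -55.4, 148.4]
tcp_rot: [-2.235, -2.208, -0.001]
contact_force: [-0.4, 0.6, -4.0]
width: 0.187
gripper_force: 116.9
```

```bash
python3 - <<'E'
from h import *
s=st();print(s['ft_torque']);e=s['eef_pos']
tilt(e[0],e[1]-133,0,'hover')
c=load('top');P=cloud(c)
# tin check: walls outer edges
for n in('top','scene'):
    P=cloud(load(n))
    m=(P[...,2]>69)&(P[...,2]<80)&(P[...,0]>385)&(P[...,0]<580)&(P[...,1]>-450)&(P[...,1]<-300)
    q=P[m];print(n,m.sum(),np.percentile(q[:,:2],[3,97],axis=0).round())
    m=(P[...,2]>170)&(P[...,2]<225)&(P[...,0]>575)&(P[...,0]<660)&(P[...,1]>-460)&(P[...,1]<-190)
    q=P[m];print('lid',m.sum(),np.percentile(q,[2,50,98],axis=0).round().tolist())
E
```

```text
{'time': 45.95, 'eef_pos': [485.547, -55.446, 148.377], 'tcp_rot': [-2.235, -2.208, -0.001], 'contact_force': [-0.45, 0.61, -3.958], 'width': 0.187, 'gripper_force': 116.895, 'qpos': [0.726, 0.151, -0.749, 1.942, 0.116, 1.091, -0.083]}
[[0.012, 1.0, 0.0], [1.0, -0.012, 0.0], [0.0, 0.0, -1.0]]
[ 0.52460893  0.00206321 -0.00290933]
hover scene [(6, np.float64(125.0), np.float64(140.0), np.float64(146.0)), (65, np.float64(140.0), np.float64(146.0), np.float64(149.0)), (135, np.float64(34.0), np.float64(46.0), np.float64(71.0)), (72, np.float64(150.0), np.float64(166.0), np.float64(170.0)), (42, np.float64(142.0), np.float64(158.0), np.float64(170.0)), (30, np.float64(153.0), np.float64(159.0), np.float64(165.0)), (123, np.float64(129.0), np.float64(142.0), np.float64(159.0)), (334, np.float64(156.0), np.float64(305.0), np.float64(372.0))]
hover top [(62, np.float64(121.0), np.float64(125.0), np.float64(141.0)), (124, np.float64(136.0), np.float64(143.0), np.float64(147.0)), (107, np.float64(118.0), np.float64(125.0), np.float64(138.0)), (109, np.float64(140.0), np.float64(160.0), np.float64(169.0)), (68, np.float64(153.0), np.float64(163.0), np.float64(171.0)), None, None, None]
top 157 [[ 394. -428.]
 [ 554. -304.]]
lid 652 [[580.0, -432.0, 171.0], [593.0, -335.0, 196.0], [605.0, -234.0, 222.0]]
scene 139 [[ 392. -433.]
 [ 545. -316.]]
lid 108 [[576.0, -437.0, 171.0], [586.0, -418.0, 191.0], [595.0, -388.0, 221.0]]
```

jog_arm --moves '[0.1, -0.016, -0.008, 0.02, 0, 0.1, -0.032, -0.016, 0.04, 0, 0.1, -0.032, -0.016, 0.06, 0, 0.1, -0.032, -0.016, 0.08, 0, 0.1, -0.032, -0.016, 0.1, 0, 0.1, -0.032, -0.016, 0.12, 0, 0.1, -0.032, -0.016, 0.13, 0, 0.1, -0.032, -0.016, 0.13, 0]'

```text
time: 47.05
eef_pos: [481.2, -63.8, 115.7]
tcp_rot: [-2.235, -2.207, 0.0]
contact_force: [0.5, 0.2, -3.8]
width: 0.19
gripper_force: 117.0
```

jog_arm --moves '[0.1, 0, 0, 0.008, 0, 0.1, 0, 0, 0.016, 0, 0.1, 0, 0, 0.02, 0, 0.1, 0, 0, 0.02, 0]'

```text
time: 47.55
eef_pos: [481.4, -63.8, 110.9]
tcp_rot: [2.235, 2.207, 0.0]
contact_force: [-0.5, 1.1, -1.2]
width: 0.192
gripper_force: 117.1
```

Contact with the rim. I'll loosen the grip so the handle pivots in the pads, then swing the handle up on an arc about the rim.

jog_arm --moves '[0.1, 0, 0, 0, 0, 0.1, 0, 0, 0, 0, 0.1, -0.004, 0, -0.02, 0, 0.1, -0.01, 0, -0.04, 0, 0.1, -0.016, 0, -0.06, 0, 0.1, -0.025, 0, -0.085, 0, 0.1, -0.035, 0, -0.112, 0, 0.1, -0.035, 0, -0.112, 0]' --newtons 22

```text
time: 48.55
eef_pos: [481.6, -73.0, 139.5]
tcp_rot: [2.235, 2.206, 0.001]
contact_force: [-0.0, 0.5, -4.2]
width: 0.186
gripper_force: 116.9
```

```bash
python3 - <<'E'
from h import *
s=st();print(s['ft_torque']);e=s['eef_pos']
tilt(481,-197,0,'t10')
E
```

```text
{'time': 48.55, 'eef_pos': [481.554, -72.973, 139.487], 'tcp_rot': [2.235, 2.206, 0.001], 'contact_force': [-0.005, 0.453, -4.223], 'width': 0.186, 'gripper_force': 116.918, 'qpos': [0.749, 0.156, -0.736, 1.956, 0.12, 1.072, -0.051]}
[[0.013, 1.0, 0.001], [1.0, -0.013, -0.0], [-0.0, 0.001, -1.0]]
[ 0.55901337 -0.02239452 -0.02621834]
t10 scene [(34, np.float64(135.0), np.float64(138.0), np.float64(139.0)), (41, np.float64(128.0), np.float64(135.0), np.float64(139.0)), (88, np.float64(36.0), np.float64(45.0), np.float64(152.0)), (48, np.float64(147.0), np.float64(157.0), np.float64(161.0)), (36, np.float64(142.0), np.float64(150.0), np.float64(158.0)), None, (20, np.float64(122.0), np.float64(131.0), np.float64(144.0)), (351, np.float64(147.0), np.float64(300.0), np.float64(371.0))]
t10 top [(79, np.float64(126.0), np.float64(134.0), np.float64(139.0)), (119, np.float64(114.0), np.float64(125.0), np.float64(137.0)), (94, np.float64(115.0), np.float64(132.0), np.float64(151.0)), (106, np.float64(136.0), np.float64(152.0), np.float64(159.0)), (66, np.float64(138.0), np.float64(154.0), np.float64(162.0)), None, None, None]
```

The grip force did not drop with the grip number unchanged, so the scoop is still held rigidly level. Going back onto the rim and then changing the grip command.

jog_arm --moves '[0.1, 0.01, 0, 0.03, 0, 0.1, 0.02, 0, 0.06, 0, 0.1, 0.03, 0, 0.09, 0, 0.1, 0.035, 0, 0.112, 0, 0.1, 0.035, 0, 0.114, 0, 0.1, 0.035, 0, 0.114, 0]'

```text
time: 49.4
eef_pos: [481.5, -63.8, 110.6]
tcp_rot: [2.235, 2.207, 0.0]
contact_force: [-1.1, 0.5, -1.5]
width: 0.187
gripper_force: 117.3
```

jog_arm --moves '[0.15, 0, 0, 0, 0, 0.15, 0, 0, 0, 0]' --newtons 40

```text
time: 49.65
eef_pos: [481.5, -64.0, 110.6]
tcp_rot: [2.235, 2.207, 0.0]
contact_force: [-0.3, 0.5, -1.7]
width: 0.193
gripper_force: 117.3
```

jog_arm --moves '[0.2, 0, 0, 0, 0, 0.2, 0, 0, 0, 0]' --newtons 40

```text
time: 49.9
eef_pos: [481.3, -64.0, 110.4]
tcp_rot: [2.235, 2.207, 0.0]
contact_force: [0.1, -0.2, -0.9]
width: 0.202
gripper_force: 46.5
```

Now force falls in proportion. A little looser, and check the pivoting.

jog_arm --moves '[0.205, 0, 0, 0, 0, 0.205, 0, 0, 0, 0, 0.205, -0.004, 0, -0.02, 0, 0.205, -0.01, 0, -0.04, 0, 0.205, -0.016, 0, -0.06, 0, 0.205, -0.016, 0, -0.06, 0]'

```text
time: 50.65
eef_pos: [481.4, -68.0, 125.8]
tcp_rot: [2.236, 2.206, 0.0]
contact_force: [-1.6, -0.1, -2.5]
width: 0.204
gripper_force: 24.0
```

```bash
python3 - <<'E'
from h import *
s=st();print(s['ft_torque'])
tilt(481,-197,0,'t6')
E
```

```text
{'time': 50.65, 'eef_pos': [481.381, -68.014, 125.795], 'tcp_rot': [2.236, 2.206, 0.0], 'contact_force': [-1.621, -0.088, -2.521], 'width': 0.204, 'gripper_force': 24.003, 'qpos': [0.736, 0.174, -0.737, 1.971, 0.135, 1.045, -0.075]}
[[0.013, 1.0, 0.001], [1.0, -0.013, -0.0], [-0.0, 0.001, -1.0]]
[ 0.18873779  0.0090738  -0.07907795]
t6 scene [(7, np.float64(104.0), np.float64(106.0), np.float64(107.0)), (42, np.float64(102.0), np.float64(106.0), np.float64(110.0)), (17, np.float64(38.0), np.float64(50.0), np.float64(120.0)), (47, np.float64(118.0), np.float64(132.0), np.float64(136.0)), (40, np.float64(115.0), np.float64(132.0), np.float64(139.0)), (24, np.float64(126.0), np.float64(130.0), np.float64(135.0)), (123, np.float64(102.0), np.float64(114.0), np.float64(130.0)), (370, np.float64(139.0), np.float64(294.0), np.float64(372.0))]
t6 top [(65, np.float64(82.0), np.float64(90.0), np.float64(106.0)), (125, np.float64(93.0), np.float64(103.0), np.float64(109.0)), (90, np.float64(84.0), np.float64(88.0), np.float64(104.0)), (112, np.float64(111.0), np.float64(128.0), np.float64(135.0)), (19, np.float64(129.0), np.float64(135.0), np.float64(138.0)), None, None, None]
```

Pivoting works (about 5° tilt, as the geometry predicts). Continuing the arc to pour.

jog_arm --moves '[0.205, -0.01, 0, -0.026, 0, 0.205, -0.019, 0, -0.052, 0, 0.205, -0.032, 0, -0.08, 0, 0.205, -0.044, 0, -0.106, 0, 0.205, -0.073, 0, -0.157, 0, 0.205, -0.106, 0, -0.206, 0, 0.205, -0.144, 0, -0.251, 0, 0.205, -0.186, 0, -0.292, 0, 0.205, -0.231, 0, -0.331, 0, 0.205, -0.279, 0, -0.365, 0, 0.205, -0.33, 0, -0.394, 0, 0.205, -0.33, 0, -0.394, 0]'

```text
time: 52.25
eef_pos: [480.3, -151.8, 224.3]
tcp_rot: [2.237, 2.205, 0.0]
contact_force: [-0.1, 0.6, -2.4]
width: 0.206
gripper_force: 25.4
```

```bash
python3 - <<'E'
from h import *
s=st();print(s['ft_torque'])
c=snap('scene','p_s');c2=snap('top','p_t')
for n,c in(('scene',c),('top',c2)):
    P=cloud(c);h=cv2.cvtColor(c['pixels'],cv2.COLOR_BGR2HSV)
    o=(h[...,0]>5)&(h[...,0]<22)&(h[...,1]>110)&(P[...,0]>380)&(P[...,0]<570)&(P[...,1]>-450)&(P[...,1]<-20)&(P[...,2]>0)&(P[...,2]<350)
    q=P[o];print(n,o.sum(),np.percentile(q,[3,25,50,75,97],axis=0).round().tolist() if o.sum() else '')
E
```

```text
{'time': 52.25, 'eef_pos': [480.321, -151.767, 224.278], 'tcp_rot': [2.237, 2.205, 0.0], 'contact_force': [-0.088, 0.557, -2.354], 'width': 0.206, 'gripper_force': 25.387, 'qpos': [0.859, 0.098, -0.673, 1.819, 0.064, 1.246, 0.153]}
[[0.015, 1.0, 0.001], [1.0, -0.015, -0.0], [-0.0, 0.001, -1.0]]
[ 0.16189014 -0.07819904  0.07299812]
scene 214 [[438.0, -402.0, 23.0], [445.0, -392.0, 28.0], [454.0, -331.0, 34.0], [476.0, -319.0, 51.0], [506.0, -300.0, 83.0]]
top 426 [[436.0, -410.0, 14.0], [444.0, -387.0, 29.0], [462.0, -352.0, 41.0], [489.0, -329.0, 54.0], [502.0, -303.0, 82.0]]
```

```bash
cat > o.py <<'E'
from h import *
c=load('top');P=cloud(c);h=cv2.cvtColor(c['pixels'],cv2.COLOR_BGR2HSV)
o=(h[...,0]>5)&(h[...,0]<22)&(h[...,1]>110)&(P[...,0]>380)&(P[...,0]<570)&(P[...,1]>-450)&(P[...,1]<-20)&(P[...,2]>0)&(P[...,2]<350)
print('z grid (cols y -425..-225 step 12, rows x 560..400 step 12); * = biscuit max')
for x in range(556,400,-12):
    print(x,' '.join('%4s'%((lambda m,k:('%d%s'%(np.percentile(P[...,2][m],90),'*' if k.sum()>m.sum()/2 else ''))if m.any() else '.')((abs(P[...,0]-x)<6)&(abs(P[...,1]-y)<6),(abs(P[...,0]-x)<6)&(abs(P[...,1]-y)<6)&o)) for y in range(-425,-220,12)))
E
python3 o.py
```

```text
z grid (cols y -425..-225 step 12, rows x 560..400 step 12); * = biscuit max
556  122  120  121  122  118  120  118  115  112  106  110  105  109  116  115    .    .    .
544   84   79   79   81   89   87   77   76   77   80   78   84    .    .    .    .  167  162
532   78   11   64   12   44    .   15   13    8   12   77   97  112  131  147  156  172  179
520   78   16   33    .    .    .   36   29    .    5    .   74   88  106  104  112  127  139
508   72   34   38   42   46   53   56   48   55   43   38   75   88   95  108  115  127  136
496   75   40  41*  45*   50  53*  56*  48*  57*  59*  31*   77   80   91  104  115  125  133
484   68    .  42*  35*   39  52*  53*   54  54*  54*  30*   79   89   90  104  114  122  133
472   79    .    .   39   10  31*  48*  61*  57*   37  33*   77   87   90  103  112  126  131
460   71   86   91   56   16  30*  53*  56*  54*  33*   34   76   85   96  101  113  124  134
448   82   85  85*  70*   13  44*  54*  55*  28*   26  27*   76   81   11    6   10    9   71
436   71   84  85*  68*   11  40*  58*  60*  33*   35  28*   61    .    .    .    .   70   76
424   75    .    .    .    .    .    .  54*    .    .   82   93  111  128  149  159  163  169
412   78    .    .    .    .    .    .    7    .    .    .   31   64  115  108  164  174  180
```

All biscuits are out of the scoop: five in the pile (≤61 high), one leaning on the tin's −y wall (to 85 high), to be mended later. Swinging back along the arc to level the scoop on the rim.

jog_arm --moves '[0.205, 0.05, 0, 0.03, 0, 0.205, 0.099, 0, 0.064, 0, 0.205, 0.14, 0, 0.1, 0, 0.205, 0.185, 0, 0.144, 0, 0.205, 0.225, 0, 0.19, 0, 0.205, 0.257, 0, 0.237, 0, 0.205, 0.285, 0, 0.29, 0, 0.205, 0.31, 0, 0.342, 0, 0.205, 0.33, 0, 0.397, 0, 0.205, 0.346, 0, 0.44, 0, 0.205, 0.346, 0, 0.456, 0, 0.205, 0.346, 0, 0.456, 0]'

```text
time: 53.85
eef_pos: [481.2, -63.6, 109.6]
tcp_rot: [-2.235, -2.207, -0.0]
contact_force: [1.0, 1.4, -0.6]
width: 0.202
gripper_force: 23.3
```

```bash
cat > lv.py <<'E'
from h import *
import sys
s=st();print(s['ft_torque']);e=s['eef_pos']
yaw=float(sys.argv[1]);ex=np.array([np.cos(yaw),np.sin(yaw)]);ey=np.array([-ex[1],ex[0]])
o=np.array(e[:2])-133*ey
for n in('scene','top'):
    P=cloud(snap(n));d=P[...,:2]-o;lx=d@ex;ly=d@ey;z=P[...,2]-e[2]+34.5
    m=(abs(lx)<48)&(ly>-95)&(ly<68)&(abs(z-11)<25)
    for _ in range(6):
        A=np.c_[lx[m],ly[m],np.ones(m.sum())];k=np.linalg.lstsq(A,z[m],rcond=None)[0]
        m=(abs(lx)<48)&(ly>-95)&(ly<68)&(abs(k[0]*lx+k[1]*ly+k[2]-z)<5)
    print(n,'floor',m.sum(),'slopes deg x,y',np.degrees(np.arctan(k[:2])).round(1),'z0',k[2].round(1),'ly',np.percentile(ly[m],[2,98]).round(),'lx',np.percentile(lx[m],[2,98]).round())
E
python3 lv.py 0; sed -i 's/^c=load/c=load/' o.py; python3 o.py | head -0
```

```text
{'time': 53.85, 'eef_pos': [481.154, -63.57, 109.595], 'tcp_rot': [-2.235, -2.207, -0.0], 'contact_force': [1.025, 1.378, -0.577], 'width': 0.202, 'gripper_force': 23.28, 'qpos': [0.724, 0.196, -0.739, 1.988, 0.155, 1.013, -0.1]}
[[0.013, 1.0, -0.001], [1.0, -0.013, 0.001], [0.001, -0.001, -1.0]]
[0.23171387 0.0525361  0.0241927 ]
scene floor 262 slopes deg x,y [-0.5 -0.1] z0 13.7 ly [-81.  18.] lx [-37.  41.]
top floor 355 slopes deg x,y [-2.3 -1.6] z0 10.8 ly [-83.   4.] lx [-41.  46.]Exception ignored on flushing sys.stdout:
BrokenPipeError: [Errno 32] Broken pipe
```

Level again. Firm grip, then back to the scale.

jog_arm --moves '[0.1, 0, 0, 0, 0, 0.1, 0, 0, 0, 0, 0.1, 0, 0, -0.06, 0, 0.1, 0, 0, -0.12, 0, 0.1, 0.05, 0.02, -0.16, 0.004, 0.1, 0.15, 0.05, -0.16, 0.012, 0.1, 0.27, 0.1, -0.16, 0.024, 0.1, 0.4, 0.15, -0.16, 0.024, 0.1, 0.53, 0.2, -0.16, 0.024, 0.1, 0.62, 0.244, -0.16, 0.024, 0.1, 0.661, 0.244, -0.16, 0.024, 0.1, 0.661, 0.244, -0.16, 0.024]' --newtons 120

```text
time: 55.45
eef_pos: [544.0, 101.5, 150.0]
tcp_rot: [-2.316, -2.123, -0.0]
contact_force: [0.0, 0.3, -2.3]
width: 0.185
gripper_force: 117.4
```

```bash
python3 lv.py -0.075
```

```text
{'time': 55.45, 'eef_pos': [543.992, 101.522, 150.028], 'tcp_rot': [-2.316, -2.123, -0.0], 'contact_force': [0.034, 0.317, -2.264], 'width': 0.185, 'gripper_force': 117.399, 'qpos': [0.43, 0.316, -0.813, 1.791, 0.25, 1.142, -0.55]}
[[0.087, 0.996, -0.0], [0.996, -0.087, 0.0], [0.0, -0.0, -1.0]]
[ 0.27642836 -0.03362864  0.01441502]
scene floor 403 slopes deg x,y [-0.1 -0.3] z0 12.1 ly [-82.  25.] lx [-31.  45.]
top floor 35 slopes deg x,y [-1.3  0.9] z0 9.4 ly [54. 68.] lx [-30.  29.]
```

jog_arm --moves '[0.1, 0, 0, 0.08, 0, 0.1, 0, 0, 0.16, 0, 0.1, 0, 0, 0.2, 0, 0.1, 0, 0, 0.23, 0, 0.1, 0, 0, 0.24, 0, 0.1, 0, 0, 0.248, 0, 0.1, 0, 0, 0.252, 0, 0.1, 0, 0, 0.252, 0]'

```text
time: 56.55
eef_pos: [545.1, 100.9, 87.9]
tcp_rot: [2.316, 2.121, 0.001]
contact_force: [-1.9, 1.0, 5.9]
width: 0.188
gripper_force: 119.0
```

Contact at the height expected for the foot on the platform. Release and rise.

jog_arm --moves '[0.2, 0, 0, 0, 0, 0.25, 0, 0, 0, 0, 0.45, 0, 0, 0, 0, 0.45, 0, 0, 0, 0, 0.45, 0, 0, -0.15, 0, 0.45, 0, 0, -0.35, 0, 0.2, 0, 0, -0.55, 0, 0.2, 0, 0, -0.7, 0, 0.2, 0, 0, -0.7, 0]'

```text
time: 57.68
eef_pos: [545.7, 101.2, 264.8]
tcp_rot: [2.315, 2.119, 0.006]
contact_force: [0.6, 0.2, -0.7]
width: 0.199
gripper_force: 0.0
```

```bash
cat > sc.py <<'E'
from h import *
st()
for n in('scene','top'):
    c=snap(n);P=cloud(c)
    d=P[...,:2]-[534,-32];ex=np.array([.997,-.075]);ey=np.array([.075,.997]);lx=d@ex;ly=d@ey;z=P[...,2]
    m=(abs(lx)<48)&(ly>-78)&(ly<62)&(abs(z-63)<6)
    A=np.c_[lx[m],ly[m],np.ones(m.sum())];k=np.linalg.lstsq(A,z[m],rcond=None)[0]
    print(n,m.sum(),np.degrees(np.arctan(k[:2])).round(1),k[2].round(1))
    m=(abs(lx)<62)&(ly>-95)&(ly<80)&(abs(z-63)<4); print(cv2.minAreaRect(P[m][:,:2].astype(np.float32)))
    h=(z>85)&(z<102)&(abs(lx)<25)&(ly>85)&(ly<195)&(c['pixels'].max(2)<75); q=P[h]; print('handle',h.sum(),np.median(q,0).round() if h.any() else '', q[:,1].max().round() if h.any() else '')
E
python3 sc.py; python3 o.py
```

```text
{'time': 57.675, 'eef_pos': [545.661, 101.171, 264.826], 'tcp_rot': [2.315, 2.119, 0.006], 'contact_force': [0.569, 0.155, -0.722], 'width': 0.199, 'gripper_force': 0.0, 'qpos': [0.472, 0.217, -0.842, 1.645, 0.167, 1.349, -0.483]}
[[0.088, 0.996, 0.005], [0.996, -0.088, 0.0], [0.001, 0.005, -1.0]]
scene 237 [-1.8 -1.1] 67.1
((532.738037109375, -36.048683166503906), (159.21827697753906, 115.20797729492188), 85.98859405517578)
handle 160 [540. 103.  96.] 147.0
top 0 [0. 0.] 0.0
((0.0, 0.0), (0.0, 0.0), 0.0)
handle 109 [540.  97.  94.] 142.0
z grid (cols y -425..-225 step 12, rows x 560..400 step 12); * = biscuit max
556  123  130  117  119  116  120  112  116  120  110  110  112  103  103  104   96  113    1
544   86   78   86   84   83   79   84   82   80   74   81   76   77   79   74   68   82    8
532   78   16   17   10   63    .   10    4    9    6    9    7   49    7    7   10   77    3
520   74    .    .    .    .    .    .    .   45    .   26   28   12   11    9   12   74    4
508   81   32   37   43   46   53   59   45  56*   46  38*  33*   12    9    8   14   77    9
496   73   35  41*  46*   48  55*  60*  55*  54*  56*  34*   36   11    7   12    8   73   20
484   60  26*    .   42   37  53*  59*  54*  55*  38*  32*  36*    7   10    8   10   71    6
472   76    7  75*    0   10  31*  47*  56*  57*   29  32*  33*   11   10    8    7   75   13
460   76    8  88*   86   62  27*  53*  59*  59*  31*  33*  29*    7    9   12   11   77   63
448   75   11  84*  87*   74  44*  54*  56*  35*  33*  32*  33*   10    8   14   11   51   15
436   72   10  42*  81*  75*  49*  55*  50*  30*   19  32*  33*    .    .    .    .   75   77
424   74    .    .    .    .    .    .    .    .    .    .    .    .    .    .    .   75   70
412   72    .    .    .    .    .    .    .    .    .    .    4   55    .   28   68   73   62
```

The scoop is back (floor centre within 3 mm, yaw −4°). One bar stands upright at about (455,-393), up to z≈88, which would block the lid. I'll use my last picture on the tin from both views, plus the scale.

```bash
python3 - <<'E'
from h import *
s=load('scene')['pixels'];c=load('top')['pixels']
r=lambda a,w,h:cv2.resize(a,(w,h),interpolation=cv2.INTER_CUBIC)
A=np.hstack([r(c[245:295,410:475],520,400),r(s[150:215,355:425],280,260*1) if 0 else cv2.copyMakeBorder(r(s[155:210,350:420],280,220),0,180,0,0,cv2.BORDER_CONSTANT)])
B=r(s[175:255,290:380],280,180);A[220:400,520:800]=B
cv2.imwrite('pics/c9.png',A)
E
```

```text
(no output)
```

View pics/c9.png

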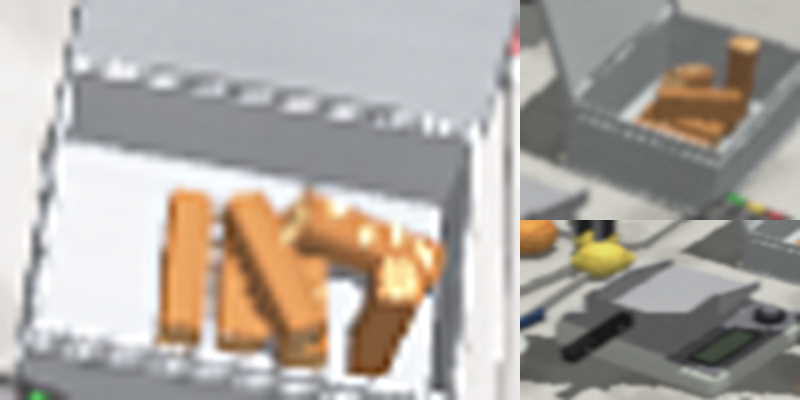

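The picture shows five of the bars: two lying at crop (185,265) and (240,300), one on top at (285,280), one at (365,235), and one standing upright with its top at (405,278). The scoop sits flat on the scale. I'll lift the standing one and lay it in the free left part.

```bash
python3 - <<'E'
from h import *
c=load('top');f=lambda L:[((x+.5)/8-.5+410,(y+.5)/8-.5+245) for x,y in L]
print(atz(c,f([(405,278)]),84).round(),atdepth(c,f([(405,278)])).round(),'base',atz(c,f([(370,370)]),4).round(),atz(c,f([(350,365),(388,372)]),4).round())
print('rim',atz(c,f([(20,350),(72,70),(470,140)]),75).round())
P=cloud(c);h=cv2.cvtColor(c['pixels'],cv2.COLOR_BGR2HSV)
t=(h[...,0]>5)&(h[...,0]<22)&(h[...,1]>110)&(P[...,1]>235)&(P[...,1]<425)&(P[...,0]>375)&(P[...,0]<540)&(P[...,2]>15)&(P[...,2]<34);print('tray orange',t.sum())
E
```

```text
[[ 453. -395.   84.]] [[ 453. -395.   83.]] base [[ 446. -395.    4.]] [[ 447. -385.    4.]
 [ 446. -404.    4.]]
rim [[ 390. -219.   75.]
 [ 547. -232.   75.]
 [ 539. -426.   75.]]
tray orange 10
```

jog_arm --moves '[0.5, -0.25, -0.1, 0, 0, 0.5, -0.5, -0.195, 0, 0, 0.5, -0.75, -0.195, 0, 0, 0.5, -1, -0.195, 0, 0, 0.5, -1, -0.195, 0, 0, 0.5, -1, -0.195, 0, 0, 0.5, -1, -0.195, 0, 0]' --newtons 30

```text
time: 58.65
eef_pos: [474.0, -142.2, 261.3]
tcp_rot: [-2.314, -2.124, -0.0]
contact_force: [-0.6, 1.1, -0.3]
width: 0.503
gripper_force: 0.0
```

jog_arm --moves '[0.5, -0.25, 0, 0, 0, 0.5, -0.5, 0, 0, 0, 0.5, -0.75, 0, 0, 0, 0.5, -1, 0, 0, 0, 0.5, -1, 0, 0.1, 0, 0.5, -1, 0, 0.2, 0, 0.5, -1, 0, 0.3, 0, 0.5, -1, 0, 0.4, 0, 0.5, -1, 0, 0.5, 0, 0.5, -1, 0, 0.5, 0]'

```text
time: 59.9
eef_pos: [451.9, -390.9, 135.0]
tcp_rot: [-2.312, -2.122, -0.001]
contact_force: [1.2, -0.1, -0.1]
width: 0.5
gripper_force: 0.0
```

```bash
python3 -c "
from h import *
st()"
```

```text
{'time': 59.9, 'eef_pos': [451.884, -390.865, 135.016], 'tcp_rot': [-2.312, -2.122, -0.001], 'contact_force': [1.191, -0.074, -0.1], 'width': 0.5, 'gripper_force': 0.0, 'qpos': [1.021, 0.354, -0.464, 1.709, 0.172, 1.123, 0.42]}
[[0.085, 0.996, -0.002], [0.996, -0.085, 0.003], [0.003, -0.003, -1.0]]
```

jog_arm --moves '[0.5, -0.014, 0.006, 0.06, 0, 0.5, -0.014, 0.006, 0.12, 0, 0.5, -0.014, 0.006, 0.18, 0, 0.5, -0.014, 0.006, 0.22, 0, 0.5, -0.014, 0.006, 0.22, 0, 0.3, -0.014, 0.006, 0.22, 0, 0.1, -0.014, 0.006, 0.22, 0, 0.1, -0.014, 0.006, 0.22, 0, 0.1, -0.014, 0.006, 0.22, 0]'

```text
time: 61.02
eef_pos: [453.3, -397.0, 82.3]
tcp_rot: [2.316, 2.121, 0.0]
contact_force: [0.5, 0.2, 3.8]
width: 0.274
gripper_force: 31.9
```

jog_arm --moves '[0.1, 0, 0, -0.1, 0, 0.1, 0, 0, -0.2, 0, 0.1, 0, 0, -0.32, 0, 0.1, 0.15, -0.02, -0.32, 0, 0.1, 0.3, -0.05, -0.32, 0, 0.1, 0.45, -0.08, -0.32, 0, 0.1, 0.567, -0.08, -0.32, 0, 0.1, 0.567, -0.08, -0.32, 0, 0.1, 0.567, -0.08, -0.2, 0, 0.1, 0.567, -0.08, -0.1, 0, 0.1, 0.567, -0.08, 0, 0, 0.1, 0.567, -0.08, 0, 0]'

```text
time: 62.52
eef_pos: [444.8, -254.5, 80.6]
tcp_rot: [-2.317, -2.119, 0.001]
contact_force: [0.3, -0.4, -0.5]
width: 0.274
gripper_force: 33.2
```

jog_arm --moves '[0.1, 0, 0, 0.006, 0, 0.1, 0, 0, 0.012, 0, 0.1, 0, 0, 0.018, 0, 0.1, 0, 0, 0.018, 0]'

```text
time: 63.02
eef_pos: [445.8, -254.4, 79.1]
tcp_rot: [2.316, 2.12, -0.001]
contact_force: [-5.7, 1.5, 19.0]
width: 0.271
gripper_force: 35.7
```

jog_arm --moves '[0.3, 0, 0, -0.006, 0, 0.6, 0, 0, -0.006, 0, 0.6, 0, 0, 0.01, 0, 0.6, 0, 0, 0.02, 0, 0.6, 0.003, 0.03, 0.02, 0, 0.6, 0.006, 0.06, 0.02, 0, 0.6, 0.008, 0.09, 0.02, 0, 0.6, 0.01, 0.11, 0.02, 0, 0.6, 0.013, 0.13, 0.02, 0, 0.6, 0.014, 0.15, 0.02, 0, 0.6, 0.014, 0.16, -0.2, 0, 0.6, 0.014, 0.16, -0.5, 0]'

```text
time: 64.53
eef_pos: [485.3, -253.4, 190.4]
tcp_rot: [-2.315, -2.12, 0.0]
contact_force: [0.5, 0.0, 0.4]
width: 0.604
gripper_force: 0.0
```

```bash
python3 -c "
from h import *
st();snap('top')"; python3 o.py
```

```text
{'time': 64.525, 'eef_pos': [485.273, -253.444, 190.433], 'tcp_rot': [-2.315, -2.12, 0.0], 'contact_force': [0.469, 0.027, 0.396], 'width': 0.604, 'gripper_force': 0.0, 'qpos': [0.899, 0.214, -0.563, 1.767, 0.121, 1.198, 0.215]}
[[0.088, 0.996, -0.002], [0.996, -0.088, 0.002], [0.002, -0.002, -1.0]]
z grid (cols y -425..-225 step 12, rows x 560..400 step 12); * = biscuit max
556  121  118  122  121  117  119  119  115  115  107  110  116   26    .    .    .    .    .
544   89   84   80   78   85   79   77   80   84   82   71   70   25    .    .    .    .    .
532   81   48   11   44   20    .    6   78   11   11   12    6   11   21    .    .  576  576
520   76   21   25    .   39    .    .    .    .   13   30   29   14  296  574  577  579  585
508   72   33   39   42   45   52   57   47   54   49 519*  578  577  578  580  581  584  589
496   67  37*  42*  44*  53*  60*  60*   50  57*  53*  582  585  581  582  583  584  585  592
484   72   21   28   37   41  46*  49*  54*  57*  48*  583  589  586  584  584  585  587  594
472   78    8    9    8    7  38*  47*  58*  60*   27  581  591  590  584  584 594*  596  598
460   69   12    9   10   12  44*  55*  57*  52*  26* 556*  592  593  593  596  597  601  596
448   76   14   11   13   12  51*  55*  55*  36*   26  34*  595  599  597  601  604  604  602
436   74   14   15    4   16  47*  55*  51*  35*   30  36*  589  603  600  606  608  611  606
424   77    .    .    .    .    .    .    .    .    .    .    .  600  602  608  613  617  614
412   75    .    .    .    .    .    .    .    .    .    .    .  599  597  610  616  619  620
```

jog_arm --moves '[0, 0, 0, -0.2, 0, 0, 0, 0, -0.4, 0, 0, 0.1, 0.1, -0.4, 0, 0, 0.2, 0.2, -0.4, 0, 0, 0.4, 0.2, -0.4, 0, 0, 0.6, 0.2, -0.4, 0, 0, 0.7, 0.2, -0.4, 0, 0, 0.7, 0.2, -0.4, 0, 0, 0.7, 0.2, -0.4, 0]'

```text
time: 65.7
eef_pos: [550.8, -85.2, 289.7]
tcp_rot: [2.318, 2.12, -0.001]
contact_force: [-0.3, -0.4, 0.4]
width: 0.004
gripper_force: 0.0
```

```bash
python3 -c "
from h import *
st();snap('top')"; python3 o.py; python3 - <<'E'
from h import *
P=cloud(load('top'))
print('obstacle heights x rows 580..840 step 20, y -460..-160 step 25')
for x in range(580,841,20): print(x,' '.join('%4s'%((lambda m:int(np.percentile(P[...,2][m],95)) if m.any() else '.')((abs(P[...,0]-x)<10)&(abs(P[...,1]-y)<13))) for y in range(-460,-150,25)))
E
```

```text
{'time': 65.7, 'eef_pos': [550.828, -85.194, 289.715], 'tcp_rot': [2.318, 2.12, -0.001], 'contact_force': [-0.345, -0.382, 0.447], 'width': 0.004, 'gripper_force': 0.0, 'qpos': [0.677, 0.185, -0.685, 1.603, 0.119, 1.396, -0.11]}
[[0.089, 0.996, -0.0], [0.996, -0.089, -0.001], [-0.001, -0.0, -1.0]]
z grid (cols y -425..-225 step 12, rows x 560..400 step 12); * = biscuit max
556  128  125  129  119  116  116  116  116  112  113  108  111  104  114  104  106  105    5
544   88   86   84   89   80   84   79   81   79   76   76   77   75   74   80   68   74    2
532   80   10   40   12   65    .    .    8    6   12    7   14    9   28  33*   27   75    0
520   76    .    .    .    .    .   46   39    .    9   34   29    8   29  33*  34*   75    1
508   78   30   40   45   46   53   58   43  56*   53  33*  32*   11   28  30*   30   31    6
496   68  34*  41*   45  50*  51*  61*  51*  56*  52*  29*  34*   13   28  36*   31   76    3
484   68   32   31   34   49  41*  56*  51*  56*  36*  35*  32*    9   28  37*  31*   81    8
472   72    8   14   11    9  32*  30*  56*  58*   28  34*  29*   
[... 826 characters left out ...]
   10    .
660    7    .    .    .    .    .    .    .    .    7   19    3    .
680   13    .    .    .    .    .    .    .    .   32   31   31    .
700    .    .    .    .    .    .  103  124  127   33   53   56    .
720   65   60   63    .    .    .  178  316  313  123   56   63    .
740   64   65    .    .   25  122  324  329  326  319   52   54    .
760   65    7   10    6   28  123  324  414  406  321  105   28    .
780    7   10   11    6  313  482  325  412  332  318  303   41    .
800    8   10    7    7  488  492  328  333  333  328  302   52    .
820    8    8    9    7  490  492  330  329  334  330   34   41    .
840    9    5    8    8   30  404  422  432  428  423  389   30    .
```

The upright bar now lies flat at y≈-255, and every biscuit is at or below about 61, under the rim. Next the lid, passing over it to push from behind at y≈-365, away from the mixer and the post.

jog_arm --moves '[0, -0.2, 0.1, -0.06, 0, 0, -0.4, 0.2, -0.06, 0, 0, -0.6, 0.297, -0.06, 0, 0, -0.8, 0.297, -0.06, 0, 0, -1, 0.297, -0.06, 0, 0, -1, 0.297, -0.06, 0, 0, -1, 0.297, -0.06, 0, 0, -1, 0.297, -0.06, 0]'

```text
time: 66.75
eef_pos: [603.1, -338.5, 305.0]
tcp_rot: [-2.316, -2.123, -0.001]
contact_force: [0.4, -0.5, -0.1]
width: -0.003
gripper_force: 0.0
```

jog_arm --moves '[0, -0.09, 0.08, 0, 0, 0, -0.09, 0.19, 0, 0, 0, -0.09, 0.19, 0, 0, 0, -0.09, 0.19, 0.12, 0, 0, -0.09, 0.19, 0.25, 0, 0, -0.09, 0.19, 0.36, 0, 0, -0.09, 0.19, 0.36, 0]'

```text
time: 67.62
eef_pos: [646.8, -365.2, 212.9]
tcp_rot: [-2.314, -2.12, 0.003]
contact_force: [-0.6, -0.6, 0.6]
width: -0.008
gripper_force: 0.0
```

jog_arm --moves '[0, 0, -0.04, 0, 0, 0, 0, -0.08, 0, 0, 0, 0, -0.13, 0, 0, 0, 0, -0.18, 0, 0, 0, 0, -0.24, 0, 0, 0, 0, -0.3, 0, 0, 0, 0, -0.36, 0, 0, 0, 0, -0.42, 0, 0, 0, 0, -0.48, 0, 0]'

```text
time: 68.75
eef_pos: [527.6, -355.5, 214.9]
tcp_rot: [2.317, 2.121, -0.0]
contact_force: [-0.0, 0.9, 0.0]
width: -0.0
gripper_force: 0.1
```

```bash
python3 - <<'E'
from h import *
st()
for n in('top','scene'):
    P=cloud(snap(n));m=(P[...,0]>380)&(P[...,0]<660)&(P[...,1]>-440)&(P[...,1]<-220)&(P[...,2]>95)&(P[...,2]<195)
    q=P[m];print(n,m.sum(),np.percentile(q,[5,50,95],axis=0).round().tolist() if m.any() else '')
    m=(abs(P[...,0]-480)<70)&(P[...,1]>-290)&(P[...,1]<-240)&(P[...,2]<250);print('left part z',np.percentile(P[...,2][m],[10,50,90]).round() if m.any() else '')
E
```

```text
{'time': 68.75, 'eef_pos': [527.637, -355.453, 214.884], 'tcp_rot': [2.317, 2.121, -0.0], 'contact_force': [-0.005, 0.947, 0.0], 'width': -0.0, 'gripper_force': 0.063, 'qpos': [0.956, 0.38, -0.56, 1.521, 0.206, 1.3, 0.284]}
[[0.088, 0.996, 0.0], [0.996, -0.088, -0.0], [-0.0, 0.0, -1.0]]
top 136 [[512.0, -430.0, 97.0], [524.0, -406.0, 149.0], [540.0, -377.0, 191.0]]
left part z 
scene 437 [[508.0, -431.0, 100.0], [525.0, -333.0, 145.0], [541.0, -228.0, 190.0]]
left part z [ 61. 130. 223.]
```

The lid is at about 70°. A little further.

jog_arm --moves '[0, 0, -0.06, 0, 0, 0, 0, -0.12, 0, 0, 0, 0, -0.16, 0, 0, 0, 0, -0.16, 0, 0, 0, 0, -0.16, 0, 0, 0, 0, -0.16, 0, 0, 0, 0, -0.16, 0, 0]'

```text
time: 69.72
eef_pos: [489.2, -351.8, 214.7]
tcp_rot: [-2.316, -2.122, -0.0]
contact_force: [0.8, -0.1, -0.3]
width: 0.001
gripper_force: 0.0
```

```bash
cat > ld.py <<'E'
from h import *
st()
for n in('top','scene'):
    P=cloud(snap(n));m=(P[...,0]>400)&(P[...,0]<555)&(P[...,1]>-425)&(P[...,1]<-232)&(P[...,2]>-5)&(P[...,2]<195)
    q=P[m]
    for _ in range(5):
        k=np.linalg.lstsq(np.c_[q[:,:2],np.ones(len(q))],q[:,2],rcond=None)[0];r=q[:,2]-np.c_[q[:,:2],np.ones(len(q))]@k;q=q[abs(r)<max(4,1.5*r.std())]
    print(n,m.sum(),len(q),'slopes',np.degrees(np.arctan(k[:2])).round(1),'z at near/far',(k@[408,-330,1]).round(1),(k@[555,-330,1]).round(1),'x range',np.percentile(q[:,0],[2,98]).round(),np.percentile(q[:,1],[2,98]).round())
E
python3 ld.py
```

```text
{'time': 69.725, 'eef_pos': [489.151, -351.817, 214.708], 'tcp_rot': [-2.316, -2.122, -0.0], 'contact_force': [0.847, -0.073, -0.26], 'width': 0.001, 'gripper_force': 0.0, 'qpos': [1.012, 0.31, -0.564, 1.607, 0.171, 1.275, 0.331]}
[[0.088, 0.996, 0.0], [0.996, -0.088, 0.0], [0.0, 0.0, -1.0]]
top 1099 548 slopes [ 11.9 -21.8] z at near/far 32.3 63.2 x range [400. 545.] [-424. -280.]
scene 1289 726 slopes [-32.3   4.5] z at near/far 157.1 64.3 x range [411. 549.] [-419. -234.]
```

jog_arm --moves '[0, 0, 0, -0.1, 0, 0, 0.2, 0, -0.2, 0, 0, 0.4, 0, -0.2, 0, 0, 0.6, 0, -0.2, 0, 0, 0.8, 0, -0.2, 0, 0, 0.8, 0, -0.2, 0]'

```text
time: 70.58
eef_pos: [507.2, -148.0, 265.5]
tcp_rot: [2.309, 2.129, 0.001]
contact_force: [0.1, -1.5, 0.0]
width: -0.002
gripper_force: 0.0
```

```bash
python3 ld.py; python3 - <<'E'
from h import *
P=cloud(load('top'))
for x in range(556,390,-12): print(x,' '.join('%4s'%((lambda m:int(np.median(P[...,2][m])) if m.any() else '.')((abs(P[...,0]-x)<6)&(abs(P[...,1]-y)<6))) for y in range(-437,-210,12)))
E
```

```text
{'time': 70.575, 'eef_pos': [507.209, -148.035, 265.479], 'tcp_rot': [2.309, 2.129, 0.001], 'contact_force': [0.066, -1.511, 0.021], 'width': -0.002, 'gripper_force': 0.0, 'qpos': [0.848, 0.131, -0.7, 1.706, 0.086, 1.336, 0.051]}
[[0.081, 0.997, 0.001], [0.997, -0.081, 0.0], [0.0, 0.001, -1.0]]
top 1928 1109 slopes [-0.2 -0.4] z at near/far 81.0 80.4 x range [402. 546.] [-422. -236.]
scene 1220 1090 slopes [-0.2 -0.3] z at near/far 82.3 81.8 x range [403. 547.] [-421. -236.]
556    .    .    .    .   72   72   67   69   73   73   78   71   79   76   75   75   75    3   -3
544   77   80   78   82   80   81   79   76   78   78   78   79   78   81   81   73   77   75    2
532   78   80   79   82   79   81   78   82   80   78   77   80   77   81   83   80   77   79   -1
520   78   79   79   83   79   81   77   81   80   82   83   81   79   80   81   74   82   77   -2
508    .   83   80   82   79   83   83   79   81   81   81   82   82   82   79   81   77   74    0
496    .   78   78   80   81   80   79   83   82   81   83   82   81   81   77   80   75   73    3
484    .   78   80   80   83   82   83   82   82   82   84   80   81   83   81   78   80   78    3
472    .   81   80   82   82   80   82   83   82   80   82   79   83   81   81   80   81   81    7
460    .   80   80   81   81   81   79   84   80   81   80   80   82   81   80   83   80   83    1
448    .   78   81   82   80   84   81   83   81   85   85   81   82   78   80   82   82   78    5
436    3   76   77   81   80   83   79   80   81   80   81   83   81   82   81   82   80   77    8
424    3   80   79   82   81   78   83   79   80   82   83   80   79   82   79   80   78   82   13
412    1   83   80   82   78   80   79   79   81   79   78   80   77   80   80   79   80   79   75
400    2   44   59   46   43   45   47   43   44   36   42   46   42   36   41   38   49   46   42
```

The lid is shut and level (z≈80 throughout). A last check on the scoop.

jog_arm --moves '[0, -0.2, -0.1, -0.2, 0, 0, -0.4, -0.2, -0.2, 0, 0, -0.6, -0.3, -0.2, 0, 0, -0.6, -0.3, -0.2, 0, 0, -0.6, -0.3, -0.2, 0]'

```text
time: 71.3
eef_pos: [418.2, -296.4, 314.6]
tcp_rot: [-2.319, -2.119, -0.001]
contact_force: [-0.2, 0.5, 0.0]
width: -0.001
gripper_force: 0.0
```

```bash
python3 sc.py; python3 - <<'E'
from h import *
for n in ('scene','top'):
    P=cloud(load(n));c=load(n)
    d=P[...,:2]-[534,-32];ex=np.array([.997,-.07]);ey=np.array([.07,.997]);lx=d@ex;ly=d@ey
    h=(P[...,2]>88)&(P[...,2]<105)&(abs(lx)<11)&(ly>85)&(ly<180)
    k=np.polyfit(ly[h],P[...,2][h],1);print(n,h.sum(),'handle slope deg',np.degrees(np.arctan(k[0])).round(1),'z@130',np.polyval(k,130).round(1))
    m=(P[...,2]>25)&(P[...,2]<75)&(abs(P[...,0]-371)<45)&(abs(P[...,1]-90)<45);print('bell',np.median(P[m],0).round())
    m=(abs(lx)<48)&(ly>-78)&(ly<62)&(abs(P[...,2]-63)<12);q=P[m]
    print(n,m.sum(),'floor z by ly',[np.median(P[...,2][m&(abs(ly-a)<8)]).round(1) for a in(-65,-45,-25,0,25)],'by lx',[np.median(P[...,2][m&(abs(lx-a)<8)]).round(1) for a in(-35,-15,15,35)])
E
```

```text
{'time': 71.3, 'eef_pos': [418.162, -296.401, 314.64], 'tcp_rot': [-2.319, -2.119, -0.001], 'contact_force': [-0.158, 0.497, 0.025], 'width': -0.001, 'gripper_force': 0.0, 'qpos': [1.065, 0.057, -0.553, 1.666, 0.03, 1.428, 0.418]}
[[0.09, 0.996, -0.0], [0.996, -0.09, 0.001], [0.001, -0.0, -1.0]]
scene 273 [-1.7 -1.2] 67.0
((532.8275146484375, -32.06886291503906), (149.98995971679688, 114.54077911376953), 85.5634994506836)
handle 154 [540.  99.  95.] 148.0
top 295 [-2.4 -1.3] 64.9
((535.753662109375, -27.513343811035156), (134.37387084960938, 118.673583984375), 84.70547485351562)
handle 99 [541.  96.  95.] 141.0
scene 148 handle slope deg -1.6 z@130 95.5
bell [374. 104.  37.]
scene 454 floor z by ly [np.float64(70.3), np.float64(69.5), np.float64(68.2), np.float64(67.6), np.float64(66.3)] by lx [np.float64(72.6), np.float64(69.4), np.float64(67.9), np.float64(67.0)]
top 92 handle slope deg 0.5 z@130 95.4
bell [383. 112.  35.]
top 396 floor z by ly [np.float64(70.3), np.float64(65.9), np.float64(66.3), np.float64(65.0), np.float64(64.7)] by lx [np.float64(69.0), np.float64(66.8), np.float64(65.3), np.float64(63.9)]
```

```bash
python3 - <<'E'
from h import *
ex=np.array([np.cos(-.077),np.sin(-.077)]);ey=np.array([-ex[1],ex[0]])
rng=np.random.default_rng(0)
for n in ('scene','top'):
    c=[snap(n) for _ in range(4)];D=np.mean([k['depth'] for k in c],0);c=c[0];c['depth']=D
    P=cloud(c);d=P[...,:2]-[532.5,-32];lx=d@ex;ly=d@ey;z=P[...,2]
    m=(abs(lx)<52)&(ly>-82)&(ly<70)&(z>50)&(z<85);X=np.c_[lx[m],ly[m],np.ones(m.sum())];Z=z[m]
    best=max((( (abs(X@k-Z)<2).sum(),k) for k in (np.linalg.lstsq(X[i],Z[i],rcond=None)[0] for i in (rng.choice(len(Z),6) for _ in range(1500)))),key=lambda t:t[0])
    i=abs(X@best[1]-Z)<3;k=np.linalg.lstsq(X[i],Z[i],rcond=None)[0]
    print(n,m.sum(),i.sum(),np.degrees(np.arctan(k[:2])).round(2),'z0',k[2].round(1),'lx',np.percentile(X[i,0],[2,98]).round(),'ly',np.percentile(X[i,1],[2,98]).round())
    # reference: scale housing/base & worktop level, tin lid
    for nm,q in(('worktop',(abs(P[...,0]-400)<40)&(abs(P[...,1]+160)<30)&(z<15)),('lid',(abs(P[...,0]-480)<60)&(abs(P[...,1]+330)<80)&(abs(z-80)<8)),('scale front',(P[...,0]>430)&(P[...,0]<470)&(P[...,1]>-60)&(P[...,1]<40)&(z>40)&(z<62))):
        if q.sum()>20:
            kk=np.linalg.lstsq(np.c_[P[q][:,:2]-P[q][:,:2].mean(0),np.ones(q.sum())],z[q],rcond=None)[0];print(' ',nm,q.sum(),np.degrees(np.arctan(kk[:2])).round(2),kk[2].round(1))
E
```

```text
scene 529 478 [-2.97 -2.29] z0 68.1 lx [-29.  50.] ly [-79.  29.]
  lid 751 [-0.3  -0.34] 82.3
  scale front 239 [-1.12  0.41] 49.0
top 440 366 [-3.46 -2.51] z0 66.5 lx [-27.  51.] ly [-55.  68.]
  lid 1095 [-0.65 -0.24] 81.3
```

The robust fit shows the scoop tilted by about 3.8°, its near-front side high: the foot rides on the rim there. I'll regrip, lift, shift it to +x/+y and set it down again.

jog_arm --moves '[0.5, 0.2, 0.1, 0, 0, 0.5, 0.4, 0.2, 0, 0, 0.5, 0.6, 0.348, 0, 0, 0.5, 0.8, 0.348, 0, 0, 0.5, 1, 0.348, 0, 0, 0.5, 1, 0.348, 0, 0, 0.5, 1, 0.348, 0, 0, 0.5, 1, 0.348, 0, 0]'

```text
time: 72.8
eef_pos: [527.1, -55.8, 314.7]
tcp_rot: [-2.32, -2.119, 0.0]
contact_force: [0.9, 0.3, -0.2]
width: 0.497
gripper_force: 0.0
```

jog_arm --moves '[0.5, 0.2, 0, 0, 0, 0.5, 0.4, 0, 0, 0, 0.5, 0.6, 0, 0.1, 0, 0.5, 0.614, 0, 0.3, 0, 0.5, 0.614, 0, 0.5, 0, 0.5, 0.614, 0, 0.6, 0, 0.5, 0.614, 0, 0.6, 0]'

```text
time: 73.68
eef_pos: [539.8, 97.3, 163.1]
tcp_rot: [-2.317, -2.118, 0.005]
contact_force: [0.4, -0.1, 0.7]
width: 0.501
gripper_force: 0.0
```

jog_arm --moves '[0.5, 0, 0.004, 0.12, -0.004, 0.5, 0, 0.004, 0.24, -0.004, 0.5, 0, 0.004, 0.3, -0.004, 0.5, 0, 0.004, 0.314, -0.004, 0.5, 0, 0.004, 0.314, -0.004, 0.3, 0, 0.004, 0.314, -0.004, 0.1, 0, 0.004, 0.314, -0.004, 0.1, 0, 0.004, 0.314, -0.004, 0.1, 0, 0.004, 0.314, -0.004]' --newtons 80

```text
time: 74.8
eef_pos: [542.2, 98.8, 86.9]
tcp_rot: [2.303, 2.136, 0.002]
contact_force: [1.7, 0.6, 4.1]
width: 0.19
gripper_force: 80.0
```

jog_arm --moves '[0.1, 0, 0, -0.04, 0, 0.1, 0, 0, -0.08, 0, 0.1, 0.02, 0.025, -0.12, 0, 0.1, 0.02, 0.025, -0.12, 0, 0.1, 0.02, 0.025, -0.12, 0]'

```text
time: 75.42
eef_pos: [548.1, 103.2, 116.0]
tcp_rot: [-2.303, -2.136, 0.001]
contact_force: [0.2, 0.1, -2.6]
width: 0.189
gripper_force: 78.5
```

```bash
cat > rim.py <<'E'
from h import *
st()
ex=np.array([np.cos(-.077),np.sin(-.077)]);ey=np.array([-ex[1],ex[0]]);rng=np.random.default_rng(0)
for n in ('scene','top'):
    c=[snap(n) for _ in range(3)];D=np.mean([k['depth'] for k in c],0);c=c[0];c['depth']=D
    P=cloud(c);d=P[...,:2]-[534,-32];lx=d@ex;ly=d@ey;z=P[...,2]
    m=(abs(lx)<52)&(ly>-82)&(ly<70)&(z>50)&(z<115);X=np.c_[lx[m],ly[m],np.ones(m.sum())];Z=z[m]
    if m.sum()<60: print(n,'hidden');continue
    best=max((( (abs(X@k-Z)<2).sum(),k) for k in (np.linalg.lstsq(X[i],Z[i],rcond=None)[0] for i in (rng.choice(len(Z),6) for _ in range(1500))) if abs(k[0])<.2 and abs(k[1])<.2),key=lambda t:t[0])
    i=abs(X@best[1]-Z)<3;k=np.linalg.lstsq(X[i],Z[i],rcond=None)[0]
    print(n,m.sum(),i.sum(),np.degrees(np.arctan(k[:2])).round(2),'z0',k[2].round(1),'ly',np.percentile(X[i,1],[2,98]).round(),cv2.minAreaRect((np.c_[X[i,0],X[i,1]]@np.array([ex,ey])+[534,-32]).astype(np.float32)))
E
python3 rim.py
```

```text
{'time': 75.425, 'eef_pos': [548.093, 103.19, 116.047], 'tcp_rot': [-2.303, -2.136, 0.001], 'contact_force': [0.21, 0.12, -2.589], 'width': 0.189, 'gripper_force': 78.509, 'qpos': [0.441, 0.378, -0.841, 1.812, 0.314, 1.092, -0.588]}
[[0.075, 0.997, -0.001], [0.997, -0.075, 0.0], [0.0, -0.001, -1.0]]
scene 727 418 [-0.71 -2.13] z0 95.2 ly [-75.  31.] ((541.0984497070312, -54.1164436340332), (114.45167541503906, 86.40751647949219), 85.37764739990234)
top 147 88 [-3.   -3.61] z0 96.3 ly [42. 69.] ((550.0678100585938, 22.78034019470215), (28.17188262939453, 79.11412811279297), 85.51713562011719)
```

jog_arm --moves '[0.1, 0, 0, 0.04, 0, 0.1, 0, 0, 0.08, 0, 0.1, 0, 0, 0.1, 0, 0.1, 0, 0, 0.11, 0, 0.1, 0, 0, 0.114, 0, 0.1, 0, 0, 0.114, 0]'

```text
time: 76.47
eef_pos: [548.4, 103.2, 88.0]
tcp_rot: [2.304, 2.136, 0.0]
contact_force: [-0.1, 0.3, -2.2]
width: 0.191
gripper_force: 78.5
```

jog_arm --moves '[0.215, 0, 0, 0, 0, 0.23, 0, 0, 0, 0, 0.26, 0, 0, 0, 0, 0.26, 0, 0, 0, 0]'

```text
time: 76.97
eef_pos: [548.4, 103.1, 87.9]
tcp_rot: [2.304, 2.136, 0.0]
contact_force: [0.2, -0.1, -0.4]
width: 0.259
gripper_force: 0.0
```

```bash
python3 rim.py
```

```text
{'time': 76.975, 'eef_pos': [548.374, 103.118, 87.935], 'tcp_rot': [2.304, 2.136, 0.0], 'contact_force': [0.205, -0.097, -0.421], 'width': 0.259, 'gripper_force': 0.0, 'qpos': [0.423, 0.412, -0.824, 1.837, 0.347, 1.043, -0.613]}
[[0.075, 0.997, 0.0], [0.997, -0.075, 0.0], [0.0, 0.0, -1.0]]
scene 437 407 [-0.12  0.06] z0 65.2 ly [-75.  31.] ((541.2926635742188, -54.08414840698242), (112.07534790039062, 85.33238983154297), 85.045166015625)
top 138 108 [ 0.79 -0.37] z0 63.9 ly [40. 69.] ((549.6159057617188, 21.788015365600586), (29.875946044921875, 79.60565185546875), 86.25496673583984)
```

The scoop is flat now (slopes ≈0, floor at 64–65), so it is seated. Withdraw straight up.

jog_arm --moves '[0.4, 0, 0, 0, 0, 0.5, 0, 0, 0, 0, 0.5, 0, 0, -0.1, 0, 0.5, 0, 0, -0.3, 0, 0.5, 0, 0, -0.5, 0, 0.5, 0, 0, -0.7, 0, 0.5, 0.2, -0.2, -0.8, 0, 0.5, 0.3, -0.3, -0.8, 0, 0.5, 0.3, -0.3, -0.8, 0, 0.5, 0.3, -0.3, -0.8, 0]'

```text
time: 78.53
eef_pos: [479.4, 183.0, 287.8]
tcp_rot: [2.303, 2.135, -0.0]
contact_force: [-0.0, -1.2, 0.1]
width: 0.5
gripper_force: 0.0
```

```bash
python3 rim.py; python3 ld.py | tail -2
```

```text
{'time': 78.525, 'eef_pos': [479.402, 182.975, 287.785], 'tcp_rot': [2.303, 2.135, -0.0], 'contact_force': [-0.037, -1.182, 0.119], 'width': 0.5, 'gripper_force': 0.0, 'qpos': [0.455, 0.116, -0.963, 1.695, 0.098, 1.381, -0.6]}
[[0.076, 0.997, 0.0], [0.997, -0.076, -0.001], [-0.001, 0.0, -1.0]]
scene 491 465 [-0.1   0.02] z0 65.2 ly [-75.  32.] ((540.3283081054688, -53.88834762573242), (113.60636901855469, 88.4599838256836), 85.21307373046875)
top 111 75 [-6.34  3.51] z0 70.9 ly [-76. -14.] ((564.2481689453125, -78.41358947753906), (69.86227416992188, 36.26187515258789), 77.71556854248047)
top 1908 1068 slopes [-0.4 -0.2] z at near/far 81.1 80.0 x range [403. 547.] [-422. -237.]
scene 1235 1099 slopes [-0.2 -0.3] z at near/far 82.3 81.8 x range [403. 546.] [-421. -235.]
```

Scoop is flat and seated, the lid is shut, and the arm is clear. Handing in.

```bash
python3 -c "
from station import ctrl
print(ctrl.hand_in())"
```

```text
the job is handed in; nothing more can be done
None
```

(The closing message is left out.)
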